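# Load the hand-indexed sample carousel

## Robot

A 6-joint arm with a two-finger parallel gripper is mounted at the origin on the work surface. World frame = base frame: x ahead of the robot, y to its left, z up, the work surface at z = 0. Lengths are in mm, angles in rad, forces in N, time in s.
With the tool pointing down it reaches from about 325 to 900 mm from the base axis. Payload 6.1 kg.
Tool frame: the origin (TCP) lies on the centre line of the jaws, within the pads' length; the fingertips stand 14 mm ahead of it and the grasp point (between the pads) lies 5 mm behind it (tips_ahead is the distance from the TCP to the fingertips, in mm); x points along the fingers, y is the direction in which the jaws open and shut, and the axes are right-handed (so a half turn about x gives the same grasp; the last joint's range is limited). The gripper opens to 87 mm and grips with 3 to 60 N. Pads are 19 mm wide; open, the fingers measure 117 mm over their backs; the gripper's body (75 mm by 190 mm) begins 51 mm behind the grasp point.
Start: joints at [-0.126, 0.22, 1.526, -0, 1.395, -0.126], TCP at [624.993, -0.003, 236.538] pointing down, gripper open.
Joint ranges: [-2.98, 2.98], [-0.91, 2.08], [0.09, 2.57], [-1.24, 4.39], [0.2, 2.65], [-2.68, 2.68]. Speed limits (rad/s): [2.57, 2.57, 3.01, 3.14, 3.14, 3.14].

## Interface

Orientations are given as a unit quaternion [w, x, y, z].
In Python, from workcell import * gives the robot as it stands.
- The arm moves only by the shell command python3 -m pendant 'ROWS' [FORCE]. ROWS is JSON, a list that holds one entry, the list of rows, each a list of 5 numbers: the shift along the tool's x, y, z in m, then the turn about the tool's x in degrees, then the opening, from 0 (shut) to 1 (fully open). A call has 1 to 5 rows; each row shifts and turns the commanded pose from where the row before left it, along the tool's axes as they then stand; what a row does not reach is not made up. A row lasts 1/8 s, in which the tool goes at most 62.5 mm and 10.7 degrees, less where a joint would pass 70% of its speed; a pose out of reach is approached as far as the arm can. A call with a gripper value outside its range is refused whole. The fingers move at their own pace and stop on an object; FORCE is the grip in N (left out, the last holds). Time passes only in rows, so rows that do not move let the fingers close. It gives the time, the measured TCP pose, the force and the opening at its end, in the units of the state.
- get_state(): the state, without advancing time (a new reading comes with each control period).
- capture(name): name is "scene" or "side" or "wrist"; returns the picture (400x640x3 uint8, red, green, blue); there is no depth.
- get_calibration(name): a dict with "fx", "fy", "cx", "cy" (pixels), "xyz" and "attitude" of the camera in the world; the wrist camera has in their place "mount" (4x4, takes a point from camera to tool coordinates, whose origin is the TCP and whose axes are the tool frame's). Camera axes: x right, y down, z forward; pixel columns grow to the right and rows downward; lengths in mm; the calibration is good to about 2 mm. A picture is of the moment at which its call begins: read the wrist's pose just before it. get_calibration takes no time and is no camera call.
- close_job(): hands the job in, once; it reports no verdict.
The state is a dict: "time_s": time; "joints": joint angles; "dq": joint speeds; "tau": joint torques, N m; "position": TCP position; "tcp_rot": TCP orientation; "contact_force": force on the tool from outside, world axes, zero at the start; "moment": the same for the moment, N m; "opening": opening from 0.0 (shut) to 1.0 (fully open).
Only numpy, scipy, OpenCV 4.12 (cv2) and the standard library are available. Lean on these libraries where they do the work, as an engineer would, in place of code of your own. Each camera call takes 0.05 s, during which the arm holds its last target.

## Task

Load every sample jar standing on the bench into the carousel reader: slide its light shield fully open, and put the jars one at a time through the loading port, each upright and fully down in its own pocket. Bring a pocket squarely into the port, and move each loaded jar on out of it, with full strokes of the index lever, letting the lever spring back every time. When the last jar has been moved on, slide the shield fully shut, and leave the other things on the bench where they are.

Things in the scene. Friction and masses are not known exactly. Their poses are not given: they have to be found in the camera images.
- reader: carousel reader, fixed: white housing, clear roof 118 mm above the bench; seen from above it reaches 155 mm to +x and -x, 155 mm to -y and 225 mm to +y of its origin, which lies on the bench under the carousel's axis. x points away from the robot (turned by up to 0.2 rad), y to the robot's left
- port (a point): centre of the loading port, 105 mm to the reader's -x of the axis, at pocket floor height (30 mm). The port is an opening in the roof, x -147 to -55 mm, y -70 to +70 mm in the reader's frame, with shield rails 6 mm high just before and behind it. A jar in the pocket squarely in the port has its origin here, its top at 98 mm, 20 mm below the roof's upper face
- hub (a point): point on the upright axis of carousel and lever, at the height of the pocket floors (30 mm); fixed
- carousel (a joint): angle of the carousel under the roof, anticlockwise from above: six cup pockets (66 mm inside, walls 28 mm high) 60 degrees apart, 105 mm from the axis. At 0 and each multiple of 1.047 rad a pocket is squarely in the port. It starts empty and between two pockets (-0.8 to -0.56), turns stiffly and stays where it is left. Its first full lever stroke takes it to 0, each later one 60 degrees on
- lever (a joint): index lever on top, about the same axis: 0 at rest, 1.35 rad at its stop (anticlockwise from above). Its pawl turns the carousel that way only; a stroke fully to the stop leaves a pocket squarely in the port and takes the jar that was there off to the robot's right under the roof. Let go, it springs back and the carousel stays. 2 to 10 N at the knob. A short stroke is made up by the next full one
- lever_knob (a point): on the axis of the lever's upright black knob (22 mm diameter, 146 to 197 mm above the bench, 115 mm from the axis), at gripping height, 178 mm. The flat arm below it has its top at 145 mm. Seen from above the knob lies 115 degrees clockwise from the reader's +x at rest, 38 degrees at the stop
- shield (a joint): travel of the light shield, a grey plate on rails over the port: 0 when it shuts the port, 0.145 m at its open stop (along the reader's +y). It starts 0 to 0.03 m open; 2 to 4 N moves it and it stays where it is left
- shield_grip (a point): on the shield's upright black grip bar, at a good height to grip (155 mm above the bench): bar 60 mm long along the reader's x, 14 mm thick along y, from 129 to 169 mm above the bench, in the middle of the plate
- jar1: screw-capped sample jar standing on the bench, pale plastic, 54 mm diameter, 68 mm tall, with a white cap (52 mm diameter) on its top 16 mm, 90 to 180 g; origin at the centre of its underside, z up. All jars are alike; three to five are present (None: absent)
- jar2: screw-capped sample jar standing on the bench, pale plastic, 54 mm diameter, 68 mm tall, with a white cap (52 mm diameter) on its top 16 mm, 90 to 180 g; origin at the centre of its underside, z up. All jars are alike; three to five are present (None: absent)
- jar3: screw-capped sample jar standing on the bench, pale plastic, 54 mm diameter, 68 mm tall, with a white cap (52 mm diameter) on its top 16 mm, 90 to 180 g; origin at the centre of its underside, z up. All jars are alike; three to five are present (None: absent)
- jar4: screw-capped sample jar standing on the bench, pale plastic, 54 mm diameter, 68 mm tall, with a white cap (52 mm diameter) on its top 16 mm, 90 to 180 g; origin at the centre of its underside, z up. All jars are alike; three to five are present (None: absent)
- jar5: screw-capped sample jar standing on the bench, pale plastic, 54 mm diameter, 68 mm tall, with a white cap (52 mm diameter) on its top 16 mm, 90 to 180 g; origin at the centre of its underside, z up. All jars are alike; three to five are present (None: absent)
- tip_box: blue pipette tip box with clear lid, 126 x 89 x 68 mm, bystander
- tape_dispenser: black desk tape dispenser, 160 x 60 x 100 mm, bystander
- wash_bottle: white wash bottle with blue cap, 66 mm diameter, 170 mm tall, bystander
Not all that is in view belongs to the job. What is shaped like the jar5 but turquoise is not meant.

How it is judged (in metres and radians):
On the way, in this order (a step that is already met when the one before it is completed fails the run):
1. the light shield is slid fully open (value of joint shield above 0.137 m), for 0.2 s.
2. the index lever is swung to its stop (value of joint lever above 1.27 rad), for 0.05 s.
3. the index lever is let go and springs back (value of joint lever below 0.08 rad), for 0.1 s.
4. every jar stands in a pocket and has been moved on out of the port (horizontal distance between jar1 and hub between 0.09 and 0.12 m and horizontal distance between each of jar1, jar2, jar3, jar4, jar5 and port above 0.085 m and height (world z) of jar1 between 0.02 and 0.042 m and angle between each of jar1, jar2, jar3, jar4, jar5's own z axis and vertical below 0.12 rad and linear speed of each of jar1, jar2, jar3, jar4, jar5 below 0.03 m/s and horizontal distance between jar2 and hub between 0.09 and 0.12 m and height (world z) of jar2 between 0.02 and 0.042 m and horizontal distance between jar3 and hub between 0.09 and 0.12 m and height (world z) of jar3 between 0.02 and 0.042 m and horizontal distance between jar4 and hub between 0.09 and 0.12 m and height (world z) of jar4 between 0.02 and 0.042 m and horizontal distance between jar5 and hub between 0.09 and 0.12 m and height (world z) of jar5 between 0.02 and 0.042 m), for 0.2 s.
At the end, for the whole second after the job is handed in: Every jar present stands upright (within 7 degrees), at rest and fully down in a pocket of the carousel, at least 85 mm from the centre of the port; the shield is within 6 mm of fully shut and the lever is back at rest (all of step 4 and value of joint shield below 0.006 m and value of joint lever below 0.08 rad); the robot touches nothing.
It fails at once if a bystander (tip box, tape dispenser, wash bottle) is shifted by more than 30 mm (distance of any of tip_box, tape_dispenser, wash_bottle from where it was at the start of the episode above 0.03 m).
Of jar1, jar2, jar3, jar4, jar5 only 3 to 5 are there at a start; the rules pass over those that are not, and their reading is None.
At some moment in a run one of jar1, jar2, jar3, jar4, jar5 may be knocked a few centimetres aside while the robot is not near it.
It also fails if it takes over 210 s, if anything falls off the work surface, if the arm or the gripper's body presses on something with over 40 N, if the wrist force passes 120 N, or if a joint passes its speed limit or range.

## Working session

There is one attempt and no reset: what is moved stays moved. The work goes in short steps, Python scripts to look and compute and a shell command to move; the robot and the scene stay as the last step left them, time stands still between calls to the robot, and variables do not carry over. Pictures are saved under pics/ and viewed, and the job is handed in when it is done.

```bash
ls; mkdir -p pics
python3 - <<'E'
from workcell import *
import cv2
s=get_state();print(s)
for n in ["scene","side","wrist"]:
    print(n,get_calibration(n))
    im=capture(n);cv2.imwrite(f"pics/{n}0.png",cv2.cvtColor(im,cv2.COLOR_RGB2BGR))
E
```

```text
pics
{'time_s': 0.0, 'joints': array([-1.26136523e-01,  2.21226418e-01,  1.52763451e+00,  3.44060881e-06,
        1.39467118e+00, -1.26109151e-01]), 'dq': array([-0.00013455,  0.00029518, -0.00036881, -0.00028614, -0.0014296 ,
        0.00027819]), 'tau': array([-1.67445501e-05, -4.94609964e+01, -3.87383544e+01,  6.99962187e-02,
        5.70271199e-02, -1.42064664e-04]), 'position': array([6.24404028e+02, 5.00430816e-02, 2.35424654e+02]), 'tcp_rot': array([ 0.49945004,  0.49958768,  0.50053551, -0.50042583]), 'contact_force': array([0.44161547, 0.64084311, 0.4512639 ]), 'moment': array([-0.01111666,  0.01633991, -0.00660968]), 'opening': 0.9965992003974508}
scene {'fx': 474.1373780047472, 'fy': 474.1373780047472, 'cx': 319.28248916337543, 'cy': 200.91165264834632, 'xyz': array([1339.48674406, -596.62069735, 1415.0318025 ]), 'attitude': array([-0.2859707 ,  0.8439623 ,  0.43049156, -0.14361552])}
side {'fx': 477.09404185885535, 'fy': 477.09404185885535, 'cx': 322.4531697048264, 'cy': 193.67672267244117, 'xyz': array([-322.43100328,  916.28528622,  898.17701707]), 'attitude': array([ 0.18060015, -0.30776657,  0.81494908, -0.45664134])}
wrist {'fx': 317.7479705068062, 'fy': 317.7479705068062, 'cx': 314.50230536645074, 'cy': 198.90468680065328, 'mount': array([[-6.05471984e-04, -2.90287734e-01,  9.56939217e-01,
        -1.48928746e+02],
       [ 9.99999814e-01, -1.11666560e-04,  5.98843091e-04,
        -7.94823379e-01],
       [-6.69786937e-05,  9.56939402e-01,  2.90287748e-01,
        -7.94714407e+01],
       [ 0.00000000e+00,  0.00000000e+00,  0.00000000e+00,
         1.00000000e+00]])}
```

View pics/scene0.png

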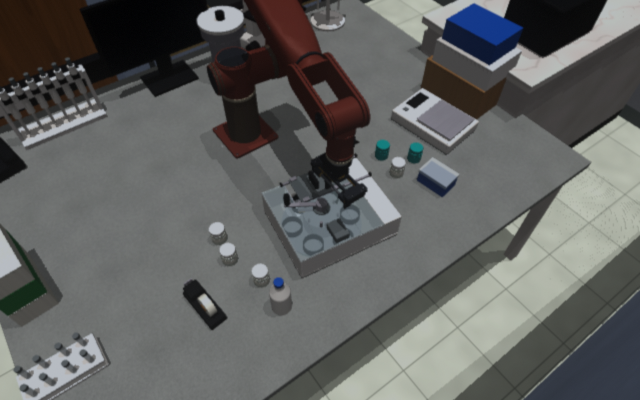

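View pics/side0.png

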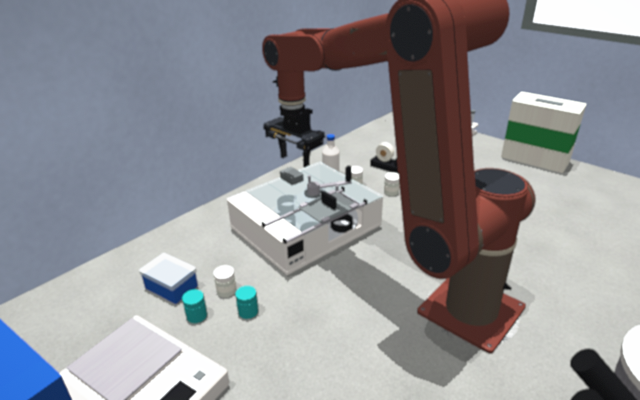

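View pics/wrist0.png

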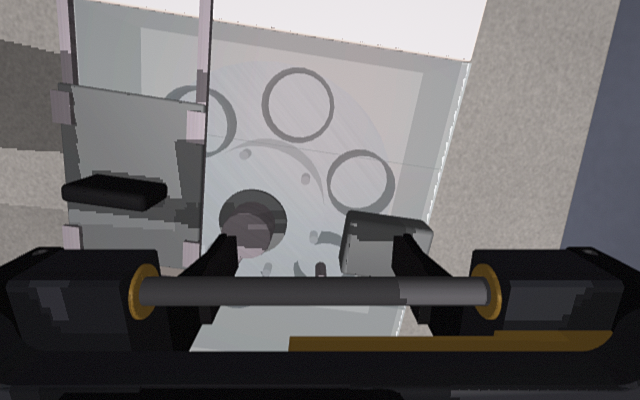

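```bash
cat > h.py <<'E'
from workcell import *
import cv2, numpy as np
from scipy.spatial.transform import Rotation as R
def q2r(q): return R.from_quat([q[1],q[2],q[3],q[0]]).as_matrix()
def cam(name,s=None):
    c=get_calibration(name);K=np.array([[c['fx'],0,c['cx']],[0,c['fy'],c['cy']],[0,0,1]])
    if name=='wrist':
        s=s or get_state();T=q2r(s['tcp_rot']);M=c['mount']
        return K,T@M[:3,:3],T@M[:3,3]+s['position']
    return K,q2r(c['attitude']),np.array(c['xyz'])
def onplane(C,uv,z):
    K,Rm,p=C;d=Rm@np.linalg.solve(K,[uv[0],uv[1],1.]);return p+d*(z-p[2])/d[2]
def proj(C,P):
    K,Rm,p=C;v=K@(Rm.T@(np.array(P)-p));return v[:2]/v[2]
def tri(C1,u1,C2,u2):
    A=[];b=[]
    A=np.zeros((3,3));b=np.zeros(3)
    for C,u in((C1,u1),(C2,u2)):
        d=C[1]@np.linalg.solve(C[0],[u[0],u[1],1.]);d/=np.linalg.norm(d);P=np.eye(3)-np.outer(d,d);A+=P;b+=P@C[2]
    return np.linalg.solve(A,b)
def snap(name,f):
    s=get_state();im=cv2.cvtColor(capture(name),cv2.COLOR_RGB2BGR);cv2.imwrite(f"pics/{f}.png",im);return im,cam(name,s)
def crop(im,f,x0,y0,x1,y1,k): cv2.imwrite(f"pics/{f}.png",cv2.resize(im[y0:y1,x0:x1],None,fx=k,fy=k,interpolation=cv2.INTER_CUBIC))
def report():
    s=get_state();T=q2r(s['tcp_rot']);print(round(s['time_s'],2),s['position'].round(1),'F',s['contact_force'].round(1),'open',round(float(s['opening'])*87,1),'\nT',T.round(3).tolist());return s,T
E
python3 - <<'E'
from h import *
s,T=report()
a=cv2.imread('pics/scene0.png');crop(a,'s0a',200,130,460,330,3)
b=cv2.imread('pics/side0.png');crop(b,'d0a',220,130,420,280,4)
crop(b,'d0b',130,120,430,330,2.6)
E
```

```text
0.15 [6.246e+02 1.000e-01 2.357e+02] F [ 0.1  0.4 -0.2] open 86.8 
T [[-0.002, 1.0, 0.0], [0.0, 0.0, -1.0], [-1.0, -0.002, -0.0]]
```

View pics/s0a.png

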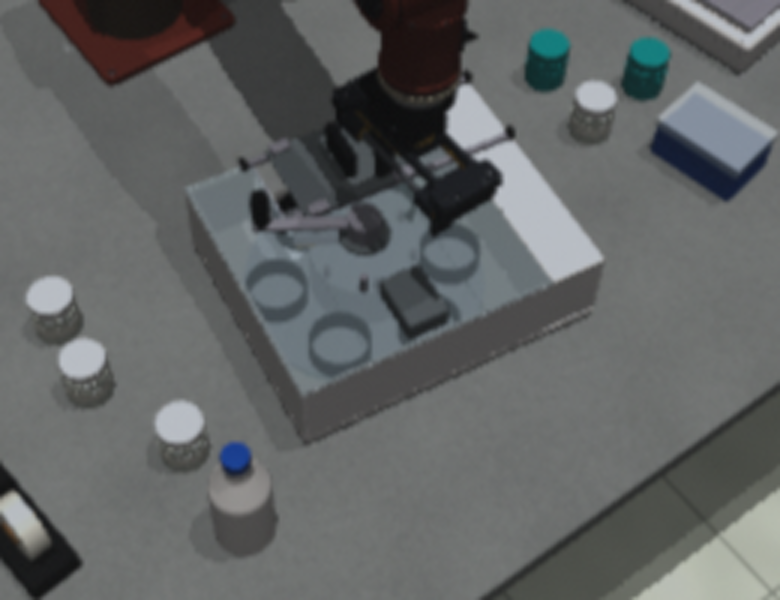

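View pics/d0a.png

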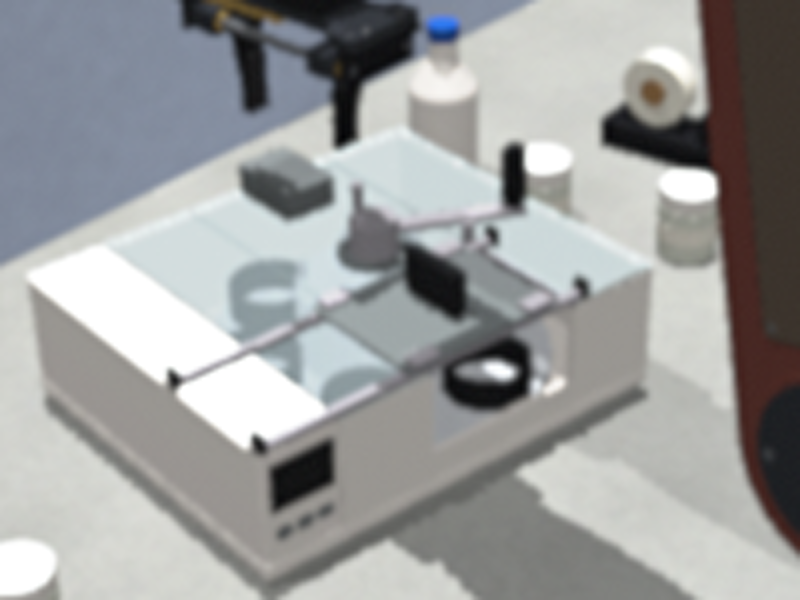

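```bash
cat > m1.py <<'E'
from h import *
S=cam('scene');D=cam('side')
sc=lambda p:(p[0]/3+200-.33,p[1]/3+130-.33); sd=lambda p:(p[0]/4+220-.38,p[1]/4+130-.38)
for n,p in dict(mm=(187,187),pm=(305,393),pp=(603,260)).items(): print('scene',n,onplane(S,sc(p),118)[:2].round(1))
for n,p in dict(mm=(650,266),pm=(403,128),pp=(32,278),mp=(265,450)).items(): print('side',n,onplane(D,sd(p),118)[:2].round(1))
print('knob top',onplane(S,sc((260,196)),197).round(1),onplane(D,sd((514,146)),197).round(1))
print('cap tops scene',[ (onplane(S,sc(p),68)[:2]).round(1).tolist() for p in ((50,295),(83,357),(180,421),(595,97))])
print('wash',onplane(S,sc((236,455)),170).round(1))
E
python3 m1.py
```

```text
scene mm [ 393.9 -149.9]
scene pm [ 700.2 -195.3]
scene pp [755.4 172.3]
side mm [ 393.3 -147.9]
side pm [ 697. -197.]
side pp [747.5 178.8]
side mp [451.1 215.6]
knob top [ 508.5 -119.5  197. ] [ 507.  -117.8  197. ]
cap tops scene [[399.8, -342.3], [494.2, -352.5], [625.4, -307.9], [536.7, 364.7]]
wash [ 743.4 -305.3  170. ]
```

View pics/d0b.png

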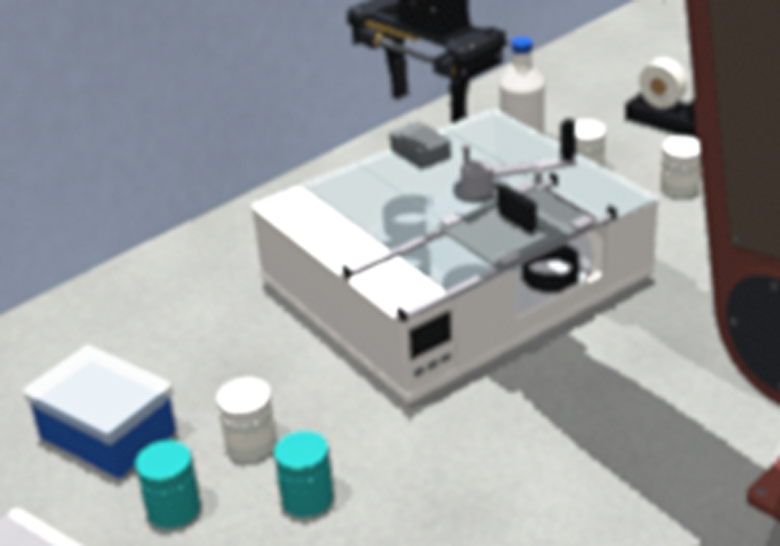

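```bash
python3 -m pendant '[[[-0.04,0,0,-10.2,1],[-0.02,0,0,-10.2,1],[0,0,0,-10.2,1],[0,0,0,-10.2,1],[0,0,0,-10.2,1]]]'; python3 -m pendant '[[[-0.0,0,0,-10.2,1],[0,0,0,-10.2,1],[0,0,0,-10.1,1],[0,0,-0.03,0,1],[0,0,-0.03,0,1]]]'
python3 - <<'E'
from h import *
s,T=report()
im,C=snap('wrist','w1')
im,C=snap('scene','s1')
D=cam('side');print(onplane(D,((437/4+220),258/4+130),169))
E
```

```text
time_s: 0.78
position: [624.8, 0.1, 296.1]
tcp_rot: [0.667, 0.234, 0.667, -0.234]
contact_force: [-0.4, -0.6, -0.6]
opening: 0.999
time_s: 1.4
position: [564.8, 8.9, 295.8]
tcp_rot: [0.705, 0.052, 0.706, -0.052]
contact_force: [-0.6, 0.6, -0.1]
opening: 0.998
1.4 [564.8   8.9 295.8] F [-0.6  0.6 -0.1] open 86.8 
T [[-0.001, 0.148, 0.989], [0.0, 0.989, -0.148], [-1.0, -0.0, -0.001]]
[469.70952632  15.07214725 169.        ]
```

View pics/w1.png

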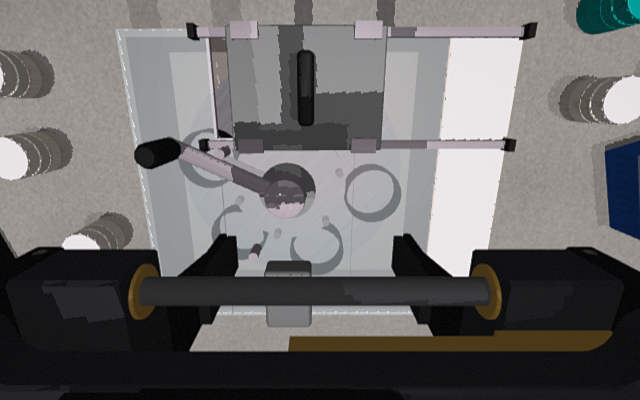

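View pics/s1.png

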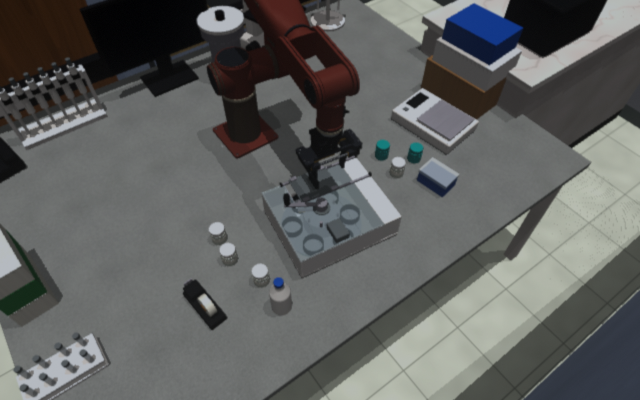

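Run:
```python
from h import *
C=cam('wrist');print(C[2].round(1))
im=cv2.imread('pics/w1.png')
m=(im.max(2)<45).astype(np.uint8)
n,l,st,ce=cv2.connectedComponentsWithStats(m)
for i in range(1,n):
    if st[i,4]>80: print(st[i],ce[i].round(1))
print('bar',[onplane(C,p,169).round(1)[:2].tolist() for p in((297.5,88),(314,88),(305.5,50),(305.5,126))])
print('corner mm',onplane(C,(117,30),118).round(1))
crop(im,'w1a',100,10,420,250,2.5)
```

```text
[484.   20.7 445.3]
[187  23  12  17 136] [191.8  31.3]
[520  23  17  17 173] [529.1  30.6]
[ 297   50   17   76 1031] [304.9  89.4]
[ 135  138   46   31 1020] [157.1 152.4]
[199 139  10  13  96] [203.6 144.7]
[503 139  13  12 117] [509.3 144.5]
[    0   233   640   167 68093] [309.5 332.1]
[266 261  45  12 210] [288.4 265.1]
bar [[470.4, 8.7], [472.4, 22.1], [443.1, 19.6], [501.5, 10.4]]
corner mm [ 393.1 -150.8  118. ]
```

View pics/w1a.png

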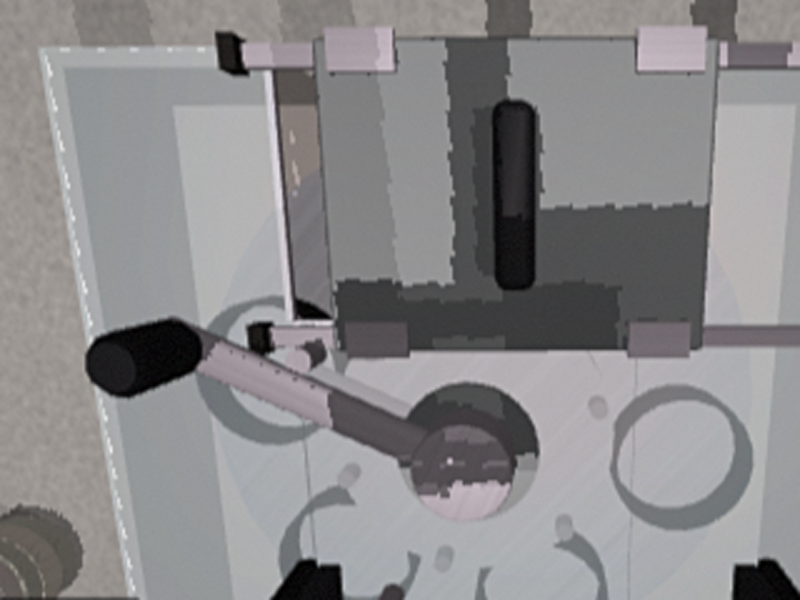

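```bash
python3 -m pendant '[[[0,-0.0075,-0.045,0,1],[0,0,-0.0477,0,1],[0.05,0,0,0,1],[0.04,0,0,0,1],[0,0,0,0,1]]]'
python3 - <<'E'
from h import *
C=cam('wrist')
report();im,C=snap('wrist','w2')
print()
E
```

```text
time_s: 2.12
position: [470.7, 15.4, 203.5]
tcp_rot: [0.703, 0.053, 0.708, -0.052]
contact_force: [0.3, 0.2, 0.3]
opening: 0.998
2.12 [470.7  15.4 203.5] F [0.3 0.2 0.3] open 86.8 
T [[-0.007, 0.148, 0.989], [0.001, 0.989, -0.148], [-1.0, -0.0, -0.007]]
```

View pics/w2.png

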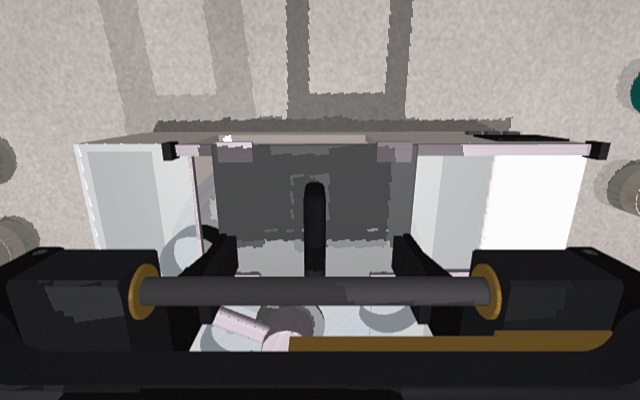

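```bash
python3 -m pendant '[[[0.028,0,0,0,1],[0.025,0,0,0,1],[0,0,0,0,1],[0,0,0,0,0.1],[0,0,0,0,0.05]]]' 20;python3 -m pendant '[[[0,0,0,0,0.05],[0,0,0,0,0.05],[0,0,0,0,0.05],[0,0,0,0,0.05]]]'
```

```text
time_s: 2.8
position: [474.2, 15.0, 155.5]
tcp_rot: [0.706, 0.052, 0.704, -0.052]
contact_force: [-0.8, -0.6, 0.8]
opening: 0.85
time_s: 3.3
position: [472.8, 15.1, 153.5]
tcp_rot: [0.705, 0.052, 0.705, -0.052]
contact_force: [-0.3, 0.1, 0.1]
opening: 0.4
```

```bash
python3 -m pendant '[[[0,0,0,0,0.05],[0,0,0,0,0.05],[0,0,0,0,0.05],[0,0,0,0,0.05]]]'; python3 -m pendant '[[[0,0.012,0,0,0.05],[0,0.02,0,0,0.05],[0,0.02,0,0,0.05],[0,0.02,0,0,0.05],[0,0.02,0,0,0.05]]]'
```

```text
time_s: 3.8
position: [472.8, 15.1, 153.5]
tcp_rot: [0.705, 0.052, 0.705, -0.052]
contact_force: [-0.0, -0.8, -0.5]
opening: 0.164
time_s: 4.42
position: [486.4, 107.0, 153.5]
tcp_rot: [0.705, 0.052, 0.705, -0.053]
contact_force: [0.4, -3.5, -0.2]
opening: 0.155
```

Gripped (13.5 mm) and the shield moves; on to the stop in small rows.

```bash
python3 -m pendant '[[[0,0.014,0,0,0.05],[0,0.008,0,0,0.05],[0,0.006,0,0,0.05],[0,0.004,0,0,0.05],[0,0,0,0,0.05]]]'
```

```text
time_s: 5.05
position: [490.9, 137.1, 153.5]
tcp_rot: [0.705, 0.052, 0.705, -0.053]
contact_force: [-2.2, -3.8, 1.8]
opening: 0.157
```

```bash
python3 -m pendant '[[[0,0.002,0,0,0.05],[0,0.002,0,0,0.05],[0,0,0,0,0.05]]]';python3 -m pendant '[[[0,0.002,0,0,0.05],[0,0,0,0,0.05]]]'
```

```text
time_s: 5.42
position: [490.9, 137.2, 153.4]
tcp_rot: [0.704, 0.05, 0.706, -0.056]
contact_force: [-6.0, -19.2, 5.7]
opening: 0.159
time_s: 5.68
position: [491.0, 137.3, 153.4]
tcp_rot: [0.704, 0.048, 0.706, -0.057]
contact_force: [-7.1, -26.3, 8.3]
opening: 0.161
```

```bash
python3 -m pendant '[[[0,-0.006,0,0,0.5],[0,0,0,0,0.5],[0,0,0,0,0.6],[0,0,0,0,0.6]]]';python3 -m pendant '[[[-0.05,0,0,0,0.6],[-0.05,0,0,0,0.6],[-0.05,-0.03,0,0,0.6],[0,-0.06,0.02,0,0.6],[0,-0.06,0.02,0,0.6]]]'
python3 - <<'E'
from h import *
report();im,C=snap('wrist','w3');print(C[2])
E
```

```text
time_s: 6.18
position: [491.2, 138.3, 153.6]
tcp_rot: [0.705, 0.052, 0.705, -0.052]
contact_force: [1.2, 0.2, 0.4]
opening: 0.53
time_s: 6.8
position: [509.0, -15.8, 304.9]
tcp_rot: [0.706, 0.052, 0.704, -0.052]
contact_force: [0.8, 1.0, -0.5]
opening: 0.599
6.8 [509.  -15.8 304.9] F [ 0.8  1.  -0.5] open 52.1 
T [[0.003, 0.145, 0.989], [-0.0, 0.989, -0.145], [-1.0, 0.0, 0.003]]
[428.69858363  -4.59716642 453.6196252 ]
```

View pics/w3.png

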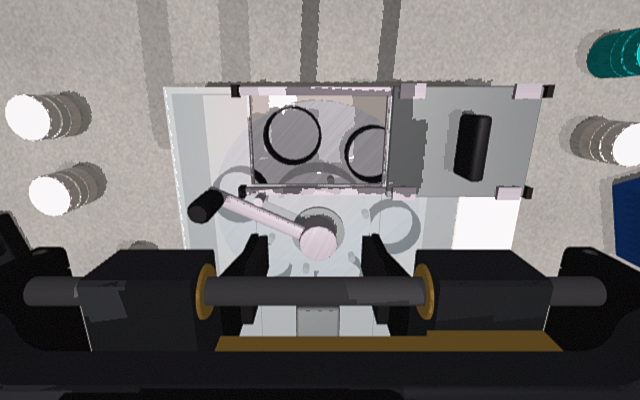

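Run:
```python
from h import *
im=cv2.imread('pics/w3.png');crop(im,'w3a',150,70,450,270,2.6)
C=cam('wrist')
print([onplane(C,p,118).round(1)[:2].tolist() for p in((249,94),(391,94),(249,188),(391,188))])
```

```text
[[412.3, -76.5], [433.8, 64.0], [507.7, -97.0], [530.9, 56.1]]
```

View pics/w3a.png

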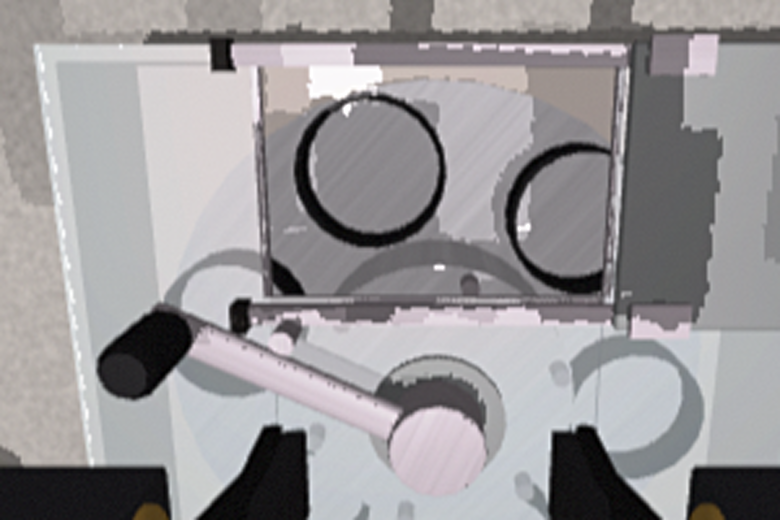

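Run:
```python
from h import *
C=cam('wrist');f=lambda x,y:(x/2.6+150-.3,y/2.6+70-.3)
P=[onplane(C,f(*p),118)[:2] for p in((258,66),(630,66),(270,297),(612,300))]
print(np.round(P,1).tolist(), np.mean(P,0))
ex=np.array([.989,-.147]);ey=np.array([.147,.989])
print('O from port',np.mean(P,0)+101*ex)
k=onplane(C,f(124,376),197)[:2];print('knob',k)
a=np.radians(-115)-0.148;print('O from knob',k-115*np.array([np.cos(a),np.sin(a)]))
```

```text
[[413.3, -76.7], [434.9, 64.9], [504.0, -91.2], [526.7, 50.0]] [469.7237581 -13.2453674]
O from port [569.6127581 -28.0923674]
knob [ 505.5042799 -125.3903955]
O from knob [568.94317896 -29.47112692]
```

```bash
python3 -m pendant '[[[0,0,0,0,0.6],[0,0,0,0,0.6]]]'
python3 - <<'E'
from h import *
report();im,C=snap('wrist','w4');crop(im,'w4a',150,70,450,270,2.6)
E
```

```text
time_s: 7.1
position: [508.2, -14.1, 303.4]
tcp_rot: [0.705, 0.052, 0.705, -0.052]
contact_force: [-0.3, 1.1, 0.1]
opening: 0.6
7.1 [508.2 -14.1 303.4] F [-0.3  1.1  0.1] open 52.2 
T [[-0.0, 0.147, 0.989], [0.001, 0.989, -0.147], [-1.0, 0.001, -0.0]]
```

View pics/w4a.png

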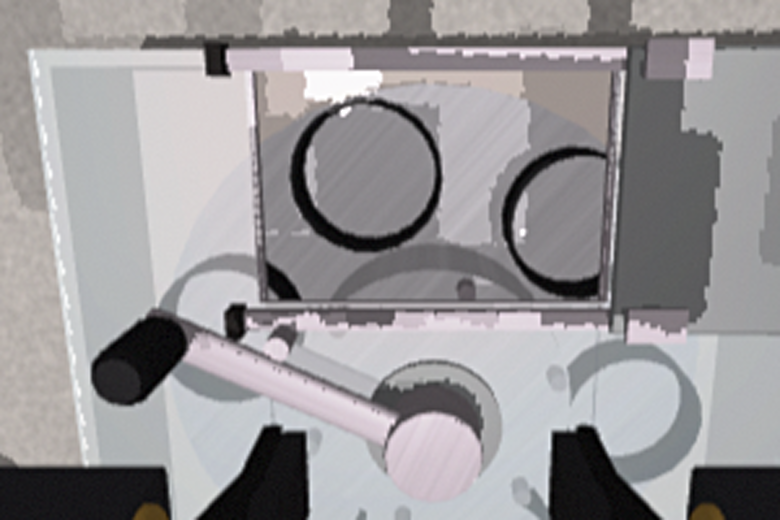

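Run:
```python
from h import *
C=cam('wrist');f=lambda x,y:(x/2.6+150-.3,y/2.6+70-.3)
P=[onplane(C,f(*p),118)[:2] for p in((252,70),(628,70),(260,300),(607,303))]
print(np.round(P,1).tolist(), np.mean(P,0))
ex=np.array([.989,-.147]);ey=np.array([.147,.989])
print('O from port',np.mean(P,0)+101*ex)
k=onplane(C,f(119,381),197)[:2];print('knob',k)
a=np.radians(-115)-0.148;print('O from knob',k-115*np.array([np.cos(a),np.sin(a)]))
print('ring1 floor-top', [onplane(C,f(367,174),z)[:2].round(1) for z in (30,58)])
for p in ((-55,70),(-55,-70),(-147,70),(-147,-70)):
    O=np.array([570.5,-21.]); q=O+p[0]*ex+p[1]*ey; print(p,proj(C,[*q,118]),[(v+.3-o)*2.6 for v,o in zip(proj(C,[*q,118]),(150,70))])
```

```text
[[413.0, -68.8], [434.2, 74.5], [503.1, -84.5], [525.5, 58.7]] [468.92670427  -5.03746509]
O from port [568.81570427 -19.88446509]
knob [ 505.54723797 -116.55555802]
O from knob [568.98613704 -20.63628944]
ring1 floor-top [array([466.3, -39.3]), array([463.8, -36.8])]
(-55, 70) [381.04832834 187.30666823] [np.float64(601.5056536722901), np.float64(305.7773373945998)]
(-55, -70) [252.34429814 187.21600154] [np.float64(266.87517516813864), np.float64(305.5416039911047)]
(-147, 70) [386.70158485  98.63576193] [np.float64(616.2041206043857), np.float64(75.2329810121739)]
(-147, -70) [247.21267114  98.51091861] [np.float64(253.53294496439037), np.float64(74.9083883828658)]
```

```bash
python3 -m pendant '[[[0,-0.05,0.006,0,0.6],[0,-0.0518,0.0064,0,0.6],[0.04,0,0,0,0.6],[0.03,0,0,0,0.6],[0,0,0,0,0.6]]]';  python3 - <<'E'
from h import *
report();im,C=snap('wrist','w5')
p=lambda a:115*np.array([np.cos(np.radians(a)),np.sin(np.radians(a))])
A=np.linspace(-115,-37.7,13)
for a,b in zip(A[:-1],A[1:]):
    d=p(b)-p(a);print('y %.4f z %.4f'%(d[1]/1e3,d[0]/1e3))
E
```

```text
time_s: 7.78
position: [504.0, -115.5, 230.9]
tcp_rot: [0.703, 0.052, 0.707, -0.051]
contact_force: [-0.6, -0.2, 0.4]
opening: 0.597
7.78 [ 504.  -115.5  230.9] F [-0.6 -0.2  0.4] open 52.0 
T [[-0.005, 0.146, 0.989], [0.002, 0.989, -0.146], [-1.0, 0.002, -0.006]]
y -0.0048 z 0.0120
y -0.0034 z 0.0125
y -0.0020 z 0.0128
y -0.0006 z 0.0129
y 0.0009 z 0.0129
y 0.0023 z 0.0127
y 0.0038 z 0.0124
y 0.0051 z 0.0119
y 0.0064 z 0.0112
y 0.0076 z 0.0104
y 0.0088 z 0.0095
y 0.0098 z 0.0085
```

View pics/w5.png

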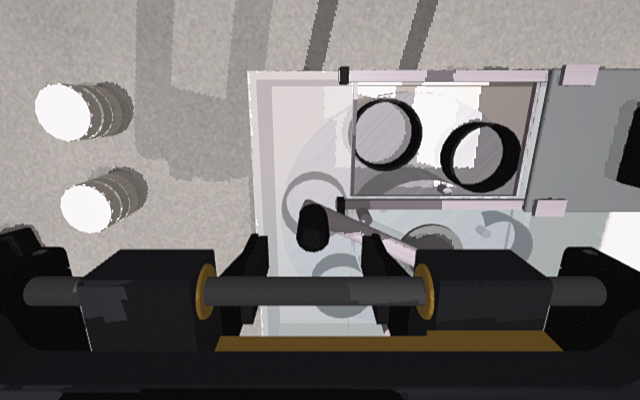

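Knob sits mid-way between the fingers (x≈313 between 268 and 363). Descend and grip.

```bash
python3 -m pendant '[[[0.03,0,0,0,0.6],[0.028,0,0,0,0.6],[0,0,0,0,0.15],[0,0,0,0,0.15],[0,0,0,0,0.15]]]' 30; python3 -m pendant '[[[0,0,0,0,0.15],[0,0,0,0,0.15]]]'
```

```text
time_s: 8.45
position: [506.8, -117.8, 177.7]
tcp_rot: [0.706, 0.052, 0.704, -0.053]
contact_force: [-0.0, -0.7, 0.1]
opening: 0.341
time_s: 8.7
position: [506.5, -117.3, 177.0]
tcp_rot: [0.706, 0.053, 0.704, -0.052]
contact_force: [0.8, 3.4, 6.5]
opening: 0.239
```

```bash
python3 -m pendant '[[[0,-0.0048,0.012,0,0.15],[0,-0.0034,0.0125,0,0.15],[0,-0.002,0.0128,0,0.15],[0,-0.0006,0.0129,0,0.15],[0,0.0009,0.0129,0,0.15]]]'; python3 -m pendant '[[[0,0.0023,0.0127,0,0.15],[0,0.0038,0.0124,0,0.15],[0,0.0051,0.0119,0,0.15],[0,0.0064,0.0112,0,0.15]]]'
```

```text
time_s: 9.32
position: [566.4, -136.8, 176.9]
tcp_rot: [0.705, 0.052, 0.706, -0.052]
contact_force: [-6.2, 1.8, 9.1]
opening: 0.242
time_s: 9.82
position: [616.3, -131.4, 176.9]
tcp_rot: [0.705, 0.049, 0.705, -0.056]
contact_force: [-5.5, -16.0, 3.9]
opening: 0.238
```

Run:
```python
from h import *
report();im,C=snap('wrist','w6');im,C=snap('scene','s6');crop(im,'s6a',240,120,420,280,4)
```

```text
9.82 [ 616.3 -131.4  176.9] F [ -5.5 -16.    3.9] open 20.7 
T [[-0.001, 0.148, 0.989], [-0.009, 0.989, -0.148], [-1.0, -0.009, -0.0]]
```

View pics/w6.png

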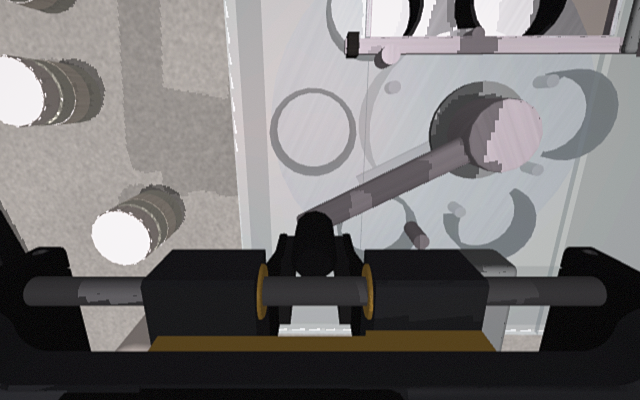

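View pics/s6a.png

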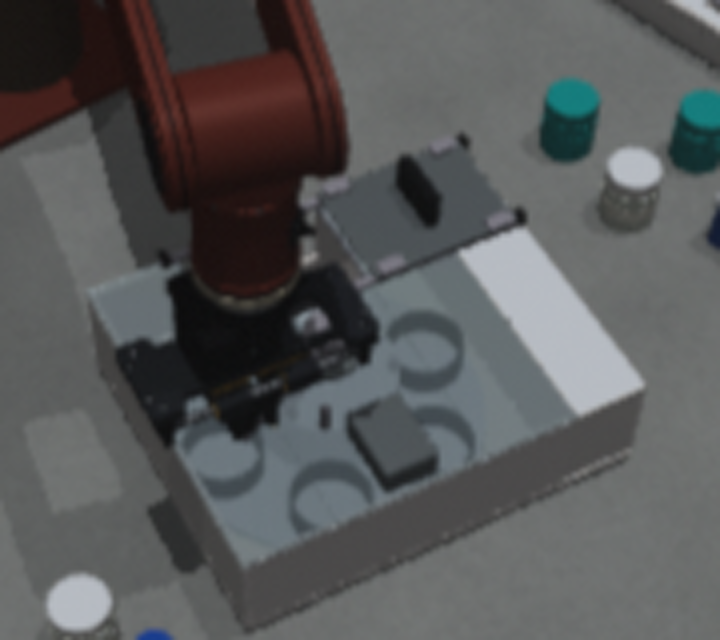

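```bash
python3 -m pendant '[[[0,0,0,0,0.6],[0,0,0,0,0.6],[0,0,0,0,0.6],[-0.04,0,0,0,0.6],[-0.03,0,0,10.45,0.6]]]'; python3 -m pendant '[[[0,0,0,10.45,0.6],[0,0,0,10.45,0.6],[0,0,0,10.45,0.6],[0,0,0,10.45,0.6],[0,0,0,10.45,0.6]]]'; python3 -m pendant '[[[0,0,0,10.45,0.6],[0,0,0,10.45,0.6],[0,0,0,10.45,0.6],[0,0,0,10.45,0.6],[0,0,0,10.45,0.6]]]'
cat >> h.py <<'E'
O=np.array([569.,-20.4]);PSI=-0.1477
ex=np.array([np.cos(PSI),np.sin(PSI)]);ey=np.array([-np.sin(PSI),np.cos(PSI)])
def rd(p): d=np.array(p[:2])-O; return np.array([d@ex,d@ey])
def wd(r): return O+r[0]*ex+r[1]*ey
def need(xyz,yaw=None):
    "tool-frame shift (mm) to bring TCP to xyz, and turn (deg) about tool x to bring tool y to world yaw (deg)"
    s=get_state();T=q2r(s['tcp_rot']);d=T.T@(np.array(xyz,float)-s['position'])
    y=np.degrees(np.arctan2(T[1,1],T[0,1]))
    print('need tool xyz',d.round(1),'yaw now %.1f'%y, '' if yaw is None else 'turn %.1f'%(-((yaw-y+180)%360-180)))
def knob_rest(z=177): return [*wd(115*np.array([np.cos(np.radians(-115)),np.sin(np.radians(-115))])),z]
PS=np.degrees(PSI)
E
python3 - <<'E'
from h import *
s,T=report();print(s['joints'].round(2));need(knob_rest(),-25+PS);im,C=snap('wrist','w7')
E
```

```text
time_s: 10.55
position: [616.8, -125.8, 246.4]
tcp_rot: [0.697, 0.118, 0.697, -0.117]
contact_force: [-0.1, 0.6, 0.8]
opening: 0.591
time_s: 11.18
position: [616.6, -125.7, 245.1]
tcp_rot: [0.574, 0.413, 0.574, -0.413]
contact_force: [0.4, 0.2, -0.1]
opening: 0.603
time_s: 11.8
position: [616.6, -125.7, 245.1]
tcp_rot: [-0.333, -0.624, -0.334, 0.624]
contact_force: [1.1, 0.0, -0.7]
opening: 0.599
11.8 [ 616.6 -125.7  245.1] F [ 1.1  0.  -0.7] open 52.1 
T [[-0.001, 0.831, -0.556], [0.001, -0.556, -0.831], [-1.0, -0.001, -0.0]]
[-0.33  0.23  1.5   0.    1.41  0.26]
need tool xyz [ 68.2 -97.5  53.9] yaw now -33.8 turn -0.3
```

View pics/w7.png

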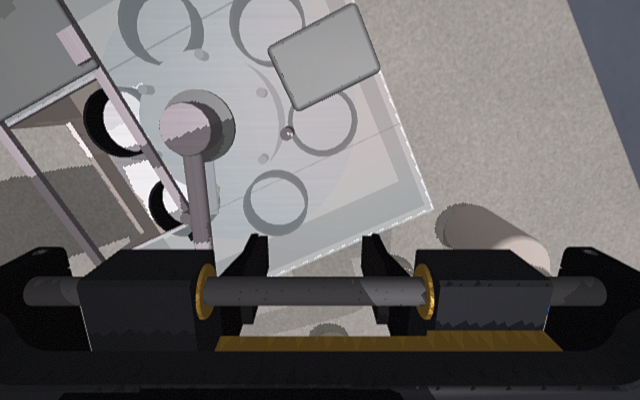

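```bash
python3 -m pendant '[[[0,-0.0487,0.027,0,0.6],[0,-0.0488,0.0269,0,0.6],[0,0,0,0,0.6],[0,0,0,0,0.6]]]'
python3 - <<'E'
from h import *
report();need(knob_rest(),-25+PS);im,C=snap('wrist','w8')
E
```

```text
time_s: 12.35
position: [506.5, -117.6, 246.3]
tcp_rot: [0.336, 0.623, 0.335, -0.622]
contact_force: [1.2, -0.8, 0.4]
opening: 0.594
12.35 [ 506.5 -117.6  246.3] F [ 1.2 -0.8  0.4] open 51.7 
T [[0.002, 0.835, -0.55], [-0.0, -0.55, -0.835], [-1.0, 0.002, -0.001]]
need tool xyz [69.3 -1.6 -0.5] yaw now -33.4 turn 0.1
```

View pics/w8.png

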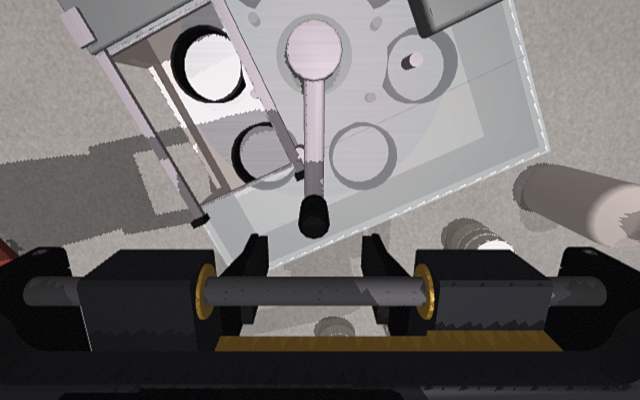

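Lever is radial, knob (314,215) centred between the fingers. Down and grip.

```bash
python3 -m pendant '[[[0.035,-0.001,0,0,0.6],[0.034,0,0,0,0.6],[0,0,0,0,0.15],[0,0,0,0,0.15],[0,0,0,0,0.15]]]' 40; python3 -m pendant '[[[0,0,0,0,0.15],[0,0,0,0,0.15]]]'
```

```text
time_s: 13.02
position: [506.4, -117.5, 178.5]
tcp_rot: [0.336, 0.623, 0.334, -0.622]
contact_force: [0.8, 0.1, 0.4]
opening: 0.345
time_s: 13.28
position: [505.9, -117.4, 178.0]
tcp_rot: [0.336, 0.623, 0.334, -0.622]
contact_force: [0.4, 0.5, 5.0]
opening: 0.239
```

```bash
python3 -m pendant '[[[0,0.0155,-0.001,-7.73,0.15],[0,0.0155,-0.001,-7.73,0.15],[0,0.0155,-0.001,-7.73,0.15],[0,0.0155,-0.001,-7.73,0.15],[0,0.0155,-0.001,-7.73,0.15]]]'
python3 - <<'E'
from h import *
s,T=report();r=rd(s['position']);print(np.hypot(*r),np.degrees(np.arctan2(r[1],r[0])),np.degrees(np.arctan2(T[1,1],T[0,1]))-PS-90)
E
```

```text
time_s: 13.9
position: [579.6, -136.2, 178.0]
tcp_rot: [0.524, 0.476, 0.523, -0.476]
contact_force: [-2.1, 1.3, 7.4]
opening: 0.24
13.9 [ 579.6 -136.2  178. ] F [-2.1  1.3  7.4] open 20.9 
T [[0.001, 0.996, 0.095], [-0.0, 0.095, -0.996], [-1.0, 0.001, 0.0]]
116.24899150873831 -76.3014758519118 -76.11182355130022
```

Works with little force. Second half of the stroke.

```bash
python3 -m pendant '[[[0,0.0155,-0.001,-7.73,0.15],[0,0.0155,-0.001,-7.73,0.15],[0,0.0155,-0.001,-7.73,0.15],[0,0.0155,-0.001,-7.73,0.15],[0,0.012,-0.001,-6,0.15]]]'; python3 -m pendant '[[[0,0.003,0,-1.5,0.15],[0,0.002,0,0,0.15],[0,0,0,0,0.15]]]'
python3 - <<'E'
from h import *
s,T=report();r=rd(s['position']);print(np.hypot(*r),np.degrees(np.arctan2(r[1],r[0])),np.degrees(np.arctan2(T[1,1],T[0,1]))-PS-90)
E
```

```text
time_s: 14.52
position: [645.6, -107.9, 178.0]
tcp_rot: [0.647, 0.285, 0.646, -0.287]
contact_force: [-3.8, -4.9, 7.1]
opening: 0.248
time_s: 14.9
position: [649.1, -104.7, 178.1]
tcp_rot: [0.65, 0.278, 0.649, -0.279]
contact_force: [-3.3, -3.4, 5.3]
opening: 0.243
14.9 [ 649.1 -104.7  178.1] F [-3.3 -3.4  5.3] open 21.1 
T [[0.001, 0.724, 0.69], [-0.003, 0.69, -0.724], [-1.0, -0.002, 0.002]]
116.27819907919849 -37.98395001083525 -37.939800478125015
```

```bash
python3 -m pendant '[[[0,0.003,0,0,0.15],[0,0.002,0,0,0.15],[0,0,0,0,0.15]]]'
python3 - <<'E'
from h import *
s,T=report();r=rd(s['position']);print(np.hypot(*r),np.degrees(np.arctan2(r[1],r[0])),np.degrees(np.arctan2(T[1,1],T[0,1]))-PS-90)
E
```

```text
time_s: 15.28
position: [650.3, -103.6, 178.0]
tcp_rot: [0.649, 0.276, 0.651, -0.281]
contact_force: [-12.9, -11.2, 10.5]
opening: 0.241
15.28 [ 650.3 -103.6  178. ] F [-12.9 -11.2  10.5] open 21.0 
T [[-0.005, 0.725, 0.689], [-0.006, 0.689, -0.725], [-1.0, -0.008, 0.001]]
116.31036030246344 -37.19250442383043 -37.9694023582157
```

```bash
python3 -m pendant '[[[0,-0.004,0,0,0.6],[0,0,0,0,0.7],[0,0,0,0,0.8],[-0.04,0,0,0,1],[-0.04,0,0,-9.5,1]]]'; python3 -m pendant '[[[-0.04,0,0,-9.5,1],[0,0,0,-9.5,1],[0,0,0,-9.4,1],[0,0,0,0,1]]]';python3 - <<'E'
from h import *
report();need([*wd([-60,0]),300],90+PS);need([*wd([-105,0]),300],90+PS)
E
```

```text
time_s: 15.9
position: [649.5, -101.3, 256.0]
tcp_rot: [0.67, 0.223, 0.672, -0.222]
contact_force: [0.6, -0.4, 0.0]
opening: 0.73
time_s: 16.4
position: [650.0, -101.5, 296.1]
tcp_rot: [0.705, 0.053, 0.705, -0.052]
contact_force: [-0.3, -0.5, -0.6]
opening: 0.991
16.4 [ 650.  -101.5  296.1] F [-0.3 -0.5 -0.6] open 86.2 
T [[0.0, 0.148, 0.989], [0.001, 0.989, -0.148], [-1.0, 0.001, -0.0]]
need tool xyz [  -3.8   68.2 -152.2] yaw now 81.5 turn -0.1
need tool xyz [  -3.8   68.1 -197.2] yaw now 81.5 turn -0.1
```

```bash
python3 -m pendant '[[[0,0.03,-0.05,0,1],[0,0.038,-0.05,0,1],[0,0,-0.052,0,1],[0,0,0,0,1],[0,0,0,0,1]]]'
python3 - <<'E'
from h import *
report();im,C=snap('wrist','w9');crop(im,'w9a',150,40,450,260,2.6)
print(proj(C,[*wd([-105,0]),30]),proj(C,[*wd([-105,0]),58]))
snap('scene','s9');
E
```

```text
time_s: 17.02
position: [510.4, -12.8, 297.0]
tcp_rot: [0.706, 0.053, 0.705, -0.053]
contact_force: [0.4, -0.1, 0.2]
opening: 1.002
17.02 [510.4 -12.8 297. ] F [ 0.4 -0.1  0.2] open 87.1 
T [[0.002, 0.149, 0.989], [0.0, 0.989, -0.149], [-1.0, 0.0, 0.002]]
[315.65200484 130.24430054] [315.73927688 132.24652312]
```

View pics/w9.png

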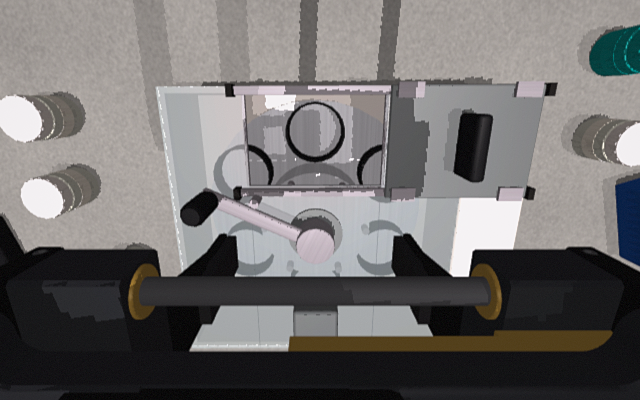

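View pics/s9.png

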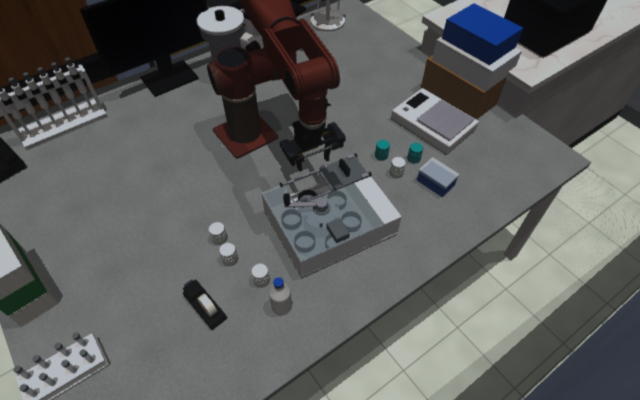

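Run:
```python
from h import *
need([459,-351,250])
```

```text
need tool xyz [  46.8 -341.7   -1. ] yaw now 81.4
```

```bash
python3 -m pendant '[[[0,-0.06,0,0,1],[0,-0.06,0,0,1],[0,-0.06,0,0,1],[0,-0.06,0,0,1],[0,-0.06,0,0,1]]]';python3 -m pendant '[[[0.02,-0.041,0,0,1],[0.027,0,0,0,1],[0,0,0,0,1],[0,0,0,0,1],[0,0,0,0,1]]]'
python3 - <<'E'
from h import *
report();im,C=snap('wrist','w10')
g=((im.min(2)>200)&(im.max(2).astype(int)-im.min(2)<25)).astype(np.uint8)
g[240:]=0
n,l,st,ce=cv2.connectedComponentsWithStats(g)
for i in range(1,n):
    if st[i,4]>150: print(st[i],ce[i].round(1),onplane(C,ce[i],68).round(1))
E
```

```text
time_s: 17.75
position: [465.7, -312.6, 296.4]
tcp_rot: [0.705, 0.053, 0.705, -0.053]
contact_force: [0.8, 0.4, 0.2]
opening: 0.999
time_s: 18.38
position: [460.4, -350.4, 251.2]
tcp_rot: [0.706, 0.051, 0.705, -0.053]
contact_force: [-0.0, 0.6, -0.2]
opening: 1.0
18.38 [ 460.4 -350.4  251.2] F [-0.   0.6 -0.2] open 87.0 
T [[0.002, 0.147, 0.989], [-0.002, 0.989, -0.147], [-1.0, -0.001, 0.002]]
[ 536   91   93   80 2868] [574.5 121.4] [437.9 -81.   68. ]
[622 109  18  48 448] [632.6 134.1] [459.7 -20.9  68. ]
[606 113  19  46 366] [613.7 135.9] [458.6 -39.8  68. ]
[ 293  188   49   45 1636] [317.2 209.5] [ 493.2 -353.1   68. ]
```

View pics/w10.png

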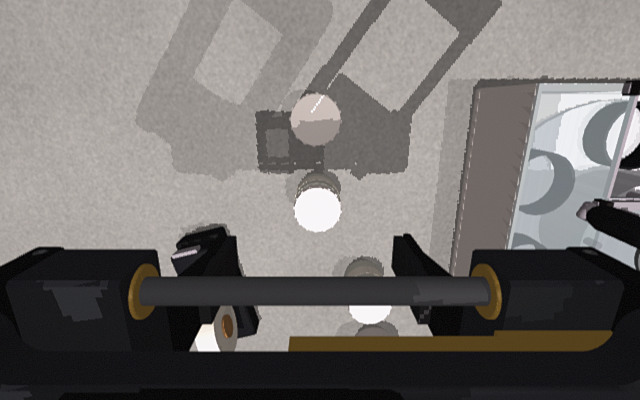

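Run:
```python
from h import *
C=cam('wrist');a=onplane(C,(316,118.5),68);print(a)
print(onplane(C,(318,210),68),onplane(C,(370,307),68)); need([*a[:2],55])
```

```text
[ 396.49466958 -340.15079623   68.        ]
[ 493.83266475 -352.21334864   68.        ] [ 626.78884545 -307.44404427   68.        ]
need tool xyz [196.   1. -65.] yaw now 81.6
```

```bash
python3 -m pendant '[[[0.02,0,-0.03,0,1],[0.04,0.0005,-0.0335,0,1],[0.05,0,0,0,1],[0.05,0,0,0,1],[0.035,0,0,0,1]]]' 30;python3 -m pendant '[[[0,0,0,0,1],[0,0,0,0,0.5],[0,0,0,0,0.5],[0,0,0,0,0.5],[0,0,0,0,0.5]]]'
```

```text
time_s: 19.05
position: [396.6, -339.8, 53.4]
tcp_rot: [0.705, 0.052, 0.705, -0.052]
contact_force: [-1.4, -0.9, 0.7]
opening: 1.002
time_s: 19.68
position: [397.0, -340.8, 55.3]
tcp_rot: [0.705, 0.052, 0.705, -0.053]
contact_force: [0.9, 0.2, 0.5]
opening: 0.631
```

```bash
python3 -m pendant '[[[0,0,0,0,0.5],[0,0,0,0,0.5],[-0.04,0,0,0,0.5],[-0.05,0,0,0,0.5],[-0.05,0,0,0,0.5]]]';python3 -m pendant '[[[-0.03,0,0,0,0.5],[0,0,0,0,0.5]]]'
python3 - <<'E'
from h import *
report();need([*wd([-105,0]),225],90+PS);im,C=snap('wrist','w11')
E
```

```text
time_s: 20.3
position: [396.2, -339.8, 195.2]
tcp_rot: [0.705, 0.053, 0.706, -0.052]
contact_force: [0.3, -1.0, -0.6]
opening: 0.611
time_s: 20.55
position: [397.7, -341.6, 227.1]
tcp_rot: [0.706, 0.051, 0.704, -0.054]
contact_force: [-0.3, -0.1, -1.8]
opening: 0.61
20.55 [ 397.7 -341.6  227.1] F [-0.3 -0.1 -1.8] open 53.1 
T [[0.003, 0.147, 0.989], [-0.004, 0.989, -0.147], [-1.0, -0.003, 0.004]]
need tool xyz [  1.  342.9  17.1] yaw now 81.5 turn -0.0
```

View pics/w11.png

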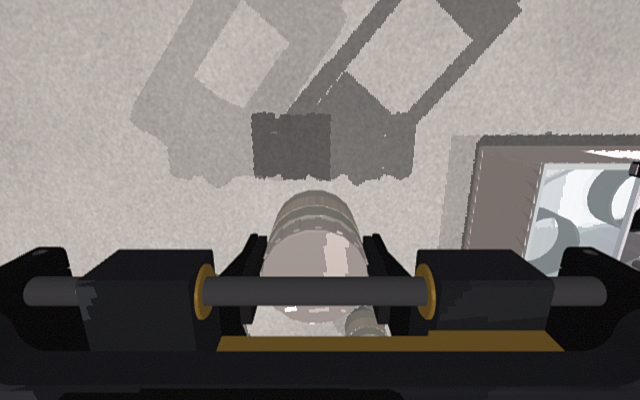

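```bash
python3 - <<'E'
from h import *
s=get_state();T=q2r(s['tcp_rot']);C=cam('wrist',s)
for dz in(-4,0,4):
    for r in (-26,26): print(dz,r,proj(C,s['position']+T@np.array([-13,0,dz+r])).round(1))
E
python3 -m pendant '[[[0,0.06,0.0,0,0.5],[0,0.06,0.0,0,0.5],[0,0.06,0,0,0.5],[0,0.06,0,0,0.5],[0,0.06,0,0,0.5]]]'
python3 -m pendant '[[[0,0.043,0.017,0,0.5],[0,0,0.0,0,0.5],[0,0,0,0,0.5],[0,0,0,0,0.5]]]'
python3 - <<'E'
from h import *
report();need([*wd([-105,0]),85],90+PS);im,C=snap('wrist','w12')
E
```

```text
-4 -26 [315.7 218.4]
-4 26 [315.6 315.5]
0 -26 [315.7 226.6]
0 26 [315.5 322.2]
4 -26 [315.7 234.7]
4 26 [315.5 328.8]
time_s: 21.22
position: [439.6, -41.5, 222.0]
tcp_rot: [0.704, 0.053, 0.706, -0.052]
contact_force: [0.5, 0.4, -1.7]
opening: 0.612
time_s: 21.72
position: [463.3, -4.6, 223.5]
tcp_rot: [0.704, 0.053, 0.706, -0.053]
contact_force: [0.1, -0.1, -2.0]
opening: 0.608
21.73 [463.3  -4.6 223.5] F [ 0.1 -0.1 -2. ] open 52.9 
T [[-0.002, 0.149, 0.989], [0.0, 0.989, -0.149], [-1.0, -0.0, -0.002]]
need tool xyz [138.5  -0.    2.1] yaw now 81.4 turn -0.1
```

View pics/w12.png

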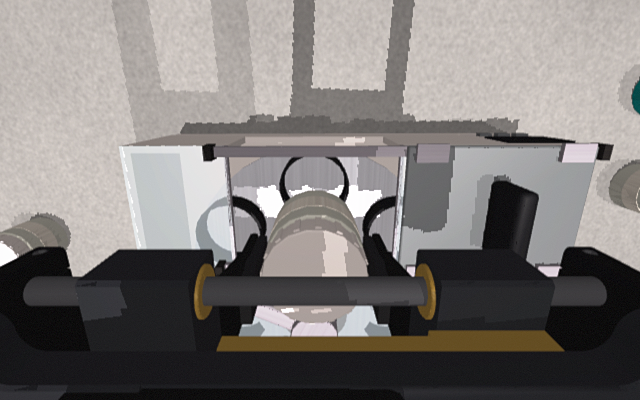

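```bash
python3 -m pendant '[[[0.04,0,0.0015,0,0.5],[0.04,0,0,0,0.5],[0.03,0,0,0,0.5],[0.01,0,0,0,0.5],[0,0,0,0,0.5]]]';python3 -m pendant '[[[0.008,0,0,0,0.5],[0.006,0,0,0,0.5],[0.003,0,0,0,0.5],[0,0,0,0,0.5]]]'
python3 - <<'E'
from h import *
report();need([*wd([-105,0]),85],90+PS)
E
```

```text
time_s: 22.4
position: [465.4, -4.4, 104.6]
tcp_rot: [0.705, 0.053, 0.705, -0.053]
contact_force: [-0.0, -0.4, -1.0]
opening: 0.609
time_s: 22.9
position: [465.4, -3.8, 87.4]
tcp_rot: [0.705, 0.052, 0.705, -0.052]
contact_force: [0.4, -0.5, -1.1]
opening: 0.612
22.9 [465.4  -3.8  87.4] F [ 0.4 -0.5 -1.1] open 53.2 
T [[-0.0, 0.147, 0.989], [0.0, 0.989, -0.147], [-1.0, -0.0, -0.0]]
need tool xyz [ 2.4 -1.2 -0.1] yaw now 81.5 turn -0.0
```

```bash
python3 -m pendant '[[[0.002,-0.001,0,0,0.5],[0.001,0,0,0,0.5],[0,0,0,0,0.5]]]';python3 -m pendant '[[[0.001,0,0,0,0.5],[0,0,0,0,0.5]]]'
```

```text
time_s: 23.28
position: [465.6, -4.9, 85.2]
tcp_rot: [0.705, 0.052, 0.705, -0.052]
contact_force: [-3.1, 0.7, 5.4]
opening: 0.608
time_s: 23.52
position: [465.7, -4.9, 85.1]
tcp_rot: [0.705, 0.052, 0.705, -0.052]
contact_force: [-6.9, 0.7, 14.1]
opening: 0.609
```

```bash
python3 -m pendant '[[[0,0,0,0,0.9],[0,0,0,0,0.9],[0,0,0,0,0.9],[-0.04,0,0,0,0.9],[-0.06,0,0,0,0.9]]]';python3 -m pendant '[[[-0.06,0,0,0,0.6],[0,-0.05,0.028,0,0.6],[0,-0.0543,0.0285,0,0.6],[0,0,0,10.45,0.6],[0,0,0,10.45,0.6]]]'; python3 -m pendant '[[[0,0,0,10.45,0.6],[0,0,0,10.45,0.6],[0,0,0,10.45,0.6],[0,0,0,10.45,0.6],[0,0,0,10.45,0.6]]]'; python3 -m pendant '[[[0,0,0,10.45,0.6],[0,0,0,10.45,0.6],[0,0,0,10.45,0.6],[0,0,0,10.45,0.6],[0,0,0,0,0.6]]]'
python3 - <<'E'
from h import *
report();need(knob_rest(),-25+PS);im,C=snap('wrist','w13')
E
```

```text
time_s: 24.15
position: [463.5, -4.5, 182.4]
tcp_rot: [0.703, 0.053, 0.707, -0.052]
contact_force: [0.1, 0.3, 0.7]
opening: 0.893
time_s: 24.78
position: [505.8, -117.3, 242.9]
tcp_rot: [0.683, 0.182, 0.684, -0.182]
contact_force: [-0.2, 0.4, -0.0]
opening: 0.605
time_s: 25.4
position: [505.8, -116.3, 243.2]
tcp_rot: [0.534, 0.464, 0.534, -0.464]
contact_force: [-0.3, 0.5, 0.0]
opening: 0.6
time_s: 26.02
position: [505.8, -116.3, 243.2]
tcp_rot: [-0.335, -0.622, -0.336, 0.623]
contact_force: [0.4, -0.3, 0.6]
opening: 0.597
26.02 [ 505.8 -116.3  243.2] F [ 0.4 -0.3  0.6] open 52.0 
T [[-0.0, 0.835, -0.55], [0.0, -0.55, -0.835], [-1.0, -0.0, 0.0]]
need tool xyz [66.2 -0.1  0.1] yaw now -33.3 turn 0.1
```

View pics/w13.png

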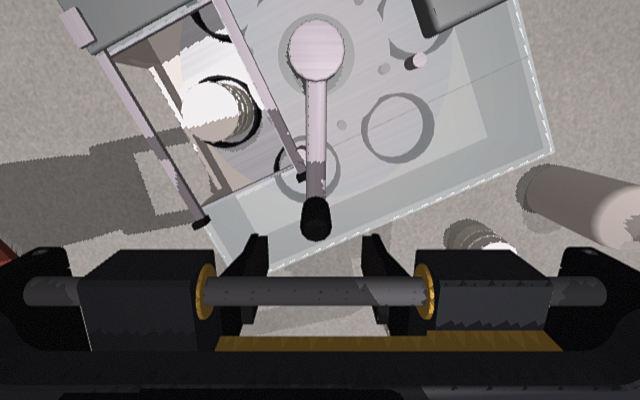

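```bash
python3 -m pendant '[[[0.033,0,0,0,0.6],[0.032,0,0,0,0.6],[0,0,0,0,0.15],[0,0,0,0,0.15],[0,0,0,0,0.15]]]' 40; python3 -m pendant '[[[0,0,0,0,0.15],[0,0,0,0,0.15],[0,0.0155,-0.001,-7.73,0.15]]]'; python3 -m pendant '[[[0,0.0155,-0.001,-7.73,0.15],[0,0.0155,-0.001,-7.73,0.15],[0,0.0155,-0.001,-7.73,0.15],[0,0.0155,-0.001,-7.73,0.15],[0,0.0155,-0.001,-7.73,0.15]]]'
```

```text
time_s: 26.7
position: [507.0, -116.7, 180.4]
tcp_rot: [0.336, 0.623, 0.335, -0.622]
contact_force: [-0.4, 0.2, -0.0]
opening: 0.347
time_s: 27.08
position: [519.7, -124.1, 179.9]
tcp_rot: [0.378, 0.598, 0.377, -0.598]
contact_force: [-0.8, 2.1, 6.9]
opening: 0.241
time_s: 27.7
position: [594.7, -132.8, 179.9]
tcp_rot: [0.553, 0.439, 0.555, -0.44]
contact_force: [-9.4, 3.4, 10.5]
opening: 0.238
```

```bash
python3 -m pendant '[[[0,0.0155,-0.001,-7.73,0.15],[0,0.0155,-0.001,-7.73,0.15],[0,0.0155,-0.001,-7.73,0.15],[0,0.012,-0.001,-6,0.15],[0,0.003,0,-1.5,0.15]]]'; python3 -m pendant '[[[0,0.004,0,0,0.15],[0,0.003,0,0,0.15],[0,0,0,0,0.15]]]'
python3 - <<'E'
from h import *
s,T=report();r=rd(s['position']);print(np.hypot(*r),np.degrees(np.arctan2(r[1],r[0])),np.degrees(np.arctan2(T[1,1],T[0,1]))-PS-90)
E
```

```text
time_s: 28.32
position: [648.4, -104.0, 179.9]
tcp_rot: [0.65, 0.277, 0.651, -0.278]
contact_force: [-8.2, -1.5, 8.2]
opening: 0.24
time_s: 28.7
position: [649.9, -102.7, 179.8]
tcp_rot: [0.648, 0.276, 0.652, -0.282]
contact_force: [-19.9, -9.3, 14.3]
opening: 0.239
28.7 [ 649.9 -102.7  179.8] F [-19.9  -9.3  14.3] open 20.8 
T [[-0.009, 0.724, 0.689], [-0.006, 0.689, -0.724], [-1.0, -0.01, -0.002]]
115.38579833824033 -37.007227669407655 -37.94598328600722
```

```bash
python3 -m pendant '[[[0,-0.005,0,0,0.6],[0,0,0,0,0.7],[0,0,0,0,0.8],[-0.04,0,0,0,1],[-0.03,0,0,-9.5,1]]]'; python3 -m pendant '[[[0,0,0,-9.5,1],[0,0,0,-9.5,1],[0,0,0,-9.4,1],[0,0,0,0,1]]]';python3 - <<'E'
from h import *
report();need([685,-317,250],90+PS)
E
```

```text
time_s: 29.32
position: [650.7, -101.7, 249.2]
tcp_rot: [0.671, 0.222, 0.671, -0.222]
contact_force: [-0.8, -0.5, 0.0]
opening: 0.721
time_s: 29.82
position: [650.5, -101.6, 248.2]
tcp_rot: [0.705, 0.053, 0.705, -0.052]
contact_force: [0.2, 0.2, 0.6]
opening: 0.998
29.82 [ 650.5 -101.6  248.2] F [0.2 0.2 0.6] open 86.8 
T [[0.0, 0.148, 0.989], [0.001, 0.989, -0.148], [-1.0, 0.001, 0.0]]
need tool xyz [  -1.9 -207.9   65.9] yaw now 81.5 turn -0.0
```

```bash
python3 -m pendant '[[[0,-0.052,0.033,0,1],[0,-0.052,0.033,0,1],[0,-0.052,0,0,1],[0,-0.052,0,0,1],[0,0,0,0,1]]]';python3 -m pendant '[[[0,0,0,0,1],[0,0,0,0,1]]]'
python3 - <<'E'
from h import *
report();im,C=snap('wrist','w14')
g=((im.min(2)>200)&(im.max(2).astype(int)-im.min(2)<25)).astype(np.uint8)
g[240:]=0
n,l,st,ce=cv2.connectedComponentsWithStats(g)
for i in range(1,n):
    if st[i,4]>300: print(st[i],ce[i].round(1),onplane(C,ce[i],68).round(1))
E
```

```text
time_s: 30.45
position: [683.7, -322.0, 247.5]
tcp_rot: [0.705, 0.055, 0.705, -0.055]
contact_force: [0.6, 0.9, 0.4]
opening: 1.001
time_s: 30.7
position: [685.4, -316.1, 248.5]
tcp_rot: [0.705, 0.052, 0.705, -0.052]
contact_force: [0.2, 0.6, 1.1]
opening: 1.002
30.7 [ 685.4 -316.1  248.5] F [0.2 0.6 1.1] open 87.2 
T [[0.0, 0.147, 0.989], [0.0, 0.989, -0.147], [-1.0, 0.0, 0.0]]
[221   0  46  15 463] [243.9   5.3] [ 512.1 -356.2   68. ]
[ 447   41   90  150 1239] [465.  138.4] [ 663.1 -157.4   68. ]
[  96  132   48   57 1395] [115.  161.3] [ 633.4 -519.8   68. ]
```

View pics/w14.png

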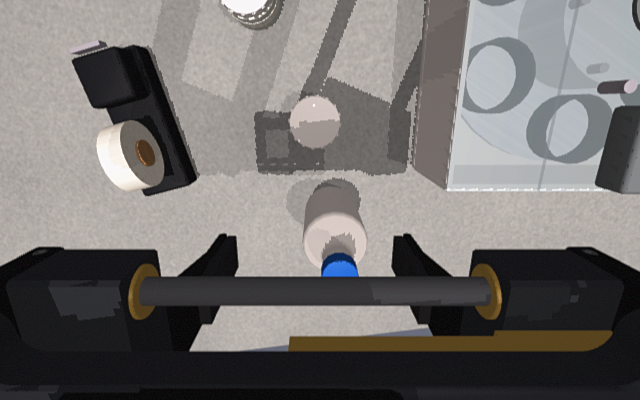

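Run:
```python
from h import *
C=cam('wrist');a=onplane(C,(315.5,121.5),68);print(a);need([*a[:2],55]);print(onplane(C,(340,262),170))
```

```text
[ 624.06834243 -306.52932751   68.        ]
need tool xyz [193.7   0.5 -62.1] yaw now 81.6 
[ 728.97978877 -302.50634983  170.        ]
```

```bash
python3 -m pendant '[[[0,0,-0.0315,0,1],[0.02,0,-0.03,0,1],[0.055,0,0,0,1],[0.055,0,0,0,1],[0.04,0,0,0,1]]]' 30;python3 -m pendant '[[[0.0235,0,0,0,1],[0,0,0,0,0.5],[0,0,0,0,0.5],[0,0,0,0,0.5],[0,0,0,0,0.5]]]';python3 -m pendant '[[[0,0,0,0,0.5],[0,0,0,0,0.5],[-0.04,0,0,0,0.5],[-0.05,0,0,0,0.5],[-0.05,0,0,0,0.5]]]';python3 -m pendant '[[[-0.05,0,0,0,0.5],[0,0,0,0,0.5],[0,0,0,0,0.5]]]'
python3 - <<'E'
from h import *
report();need([*wd([-105,0]),225],90+PS);im,C=snap('wrist','w15')
E
```

```text
time_s: 31.38
position: [623.4, -306.7, 76.1]
tcp_rot: [0.705, 0.052, 0.706, -0.051]
contact_force: [0.5, 0.4, 0.3]
opening: 1.0
time_s: 32.0
position: [624.9, -309.2, 56.8]
tcp_rot: [0.706, 0.052, 0.704, -0.053]
contact_force: [-0.7, 1.4, 1.6]
opening: 0.631
time_s: 32.62
position: [623.3, -308.5, 195.5]
tcp_rot: [0.705, 0.052, 0.706, -0.052]
contact_force: [0.7, -0.9, -0.8]
opening: 0.607
time_s: 33.0
position: [623.4, -308.5, 243.8]
tcp_rot: [0.705, 0.052, 0.706, -0.052]
contact_force: [-0.4, 0.2, -2.2]
opening: 0.61
33.0 [ 623.4 -308.5  243.8] F [-0.4  0.2 -2.2] open 53.1 
T [[-0.001, 0.147, 0.989], [0.001, 0.989, -0.147], [-1.0, 0.001, -0.002]]
need tool xyz [  19.3  276.9 -201.2] yaw now 81.5 turn -0.0
```

View pics/w15.png

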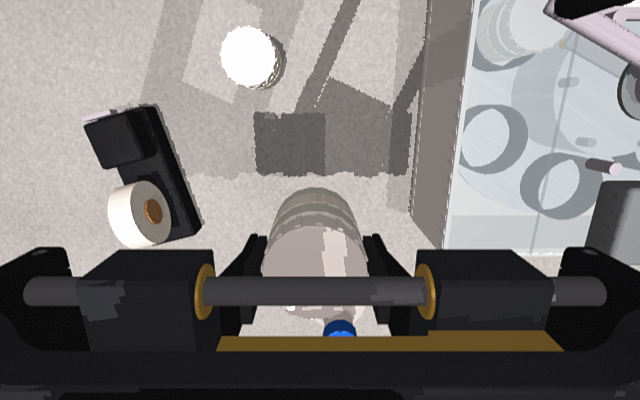

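```bash
python3 -m pendant '[[[0,0,-0.05,0,0.5],[0,0,-0.05,0,0.5],[0,0,-0.05,0,0.5],[0,0,-0.0512,0,0.5],[0,0.046,0,0,0.5]]]'
python3 -m pendant '[[[0,0.058,0,0,0.5],[0.01,0.058,0,0,0.5],[0.01,0.058,0,0,0.5],[0,0.057,0,0,0.5],[0,0,0,0,0.5]]]'
python3 -m pendant '[[[0,0,0,0,0.5],[0,0,0,0,0.5]]]'
python3 - <<'E'
from h import *
report();need([*wd([-105,0]),86],90+PS);im,C=snap('wrist','w16')
E
```

```text
time_s: 33.67
position: [427.6, -234.5, 242.2]
tcp_rot: [0.703, 0.055, 0.707, -0.054]
contact_force: [1.7, 1.1, -1.3]
opening: 0.609
time_s: 34.3
position: [464.3, -1.4, 222.6]
tcp_rot: [0.704, 0.051, 0.707, -0.05]
contact_force: [0.5, 0.3, -1.8]
opening: 0.604
time_s: 34.55
position: [465.3, -6.4, 224.3]
tcp_rot: [0.705, 0.053, 0.706, -0.053]
contact_force: [-0.2, -0.5, -2.2]
opening: 0.612
34.55 [465.3  -6.4 224.3] F [-0.2 -0.5 -2.2] open 53.2 
T [[-0.001, 0.149, 0.989], [-0.0, 0.989, -0.149], [-1.0, -0.0, -0.001]]
need tool xyz [138.3   1.4  -0.2] yaw now 81.4 turn -0.1
```

View pics/w16.png

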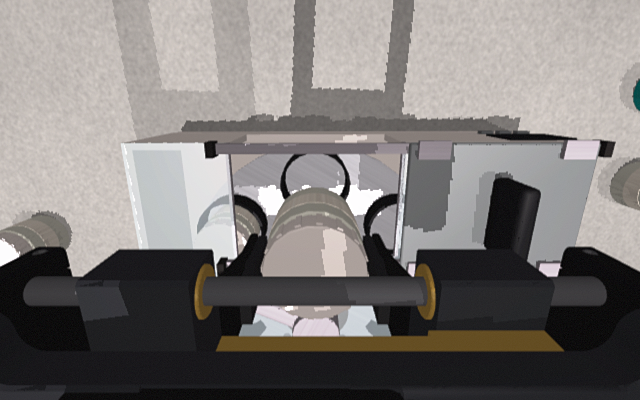

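```bash
python3 -m pendant '[[[0.04,0.001,0.0,0,0.5],[0.04,0,0,0,0.5],[0.03,0,0,0,0.5],[0.01,0,0,0,0.5],[0,0,0,0,0.5]]]';python3 -m pendant '[[[0.008,0,0,0,0.5],[0.006,0,0,0,0.5],[0.002,0,0,0,0.5],[0,0,0,0,0.5]]]'
```

```text
time_s: 35.22
position: [465.7, -4.8, 105.0]
tcp_rot: [0.705, 0.053, 0.705, -0.053]
contact_force: [-0.2, -0.2, -0.9]
opening: 0.606
time_s: 35.72
position: [465.8, -4.1, 89.0]
tcp_rot: [0.705, 0.052, 0.705, -0.052]
contact_force: [0.5, 0.2, -1.7]
opening: 0.605
```

```bash
python3 -m pendant '[[[0.003,-0.001,0,0,0.5],[0.001,0,0,0,0.5],[0,0,0,0,0.5]]]';python3 -m pendant '[[[0.001,0,0,0,0.5],[0,0,0,0,0.5]]]'
```

```text
time_s: 36.1
position: [466.2, -5.1, 86.5]
tcp_rot: [0.705, 0.052, 0.705, -0.052]
contact_force: [-5.1, 1.4, 11.0]
opening: 0.609
time_s: 36.35
position: [466.4, -5.1, 86.5]
tcp_rot: [0.705, 0.052, 0.705, -0.052]
contact_force: [-9.1, 2.3, 18.8]
opening: 0.608
```

```bash
python3 -m pendant '[[[-0.002,0,0,0,0.9],[0,0,0,0,0.9],[0,0,0,0,0.9],[-0.04,0,0,0,0.9],[-0.06,0,0,0,0.9]]]';python3 -m pendant '[[[-0.057,0,0,0,0.6],[0,-0.05,0.028,0,0.6],[0,-0.0543,0.0285,0,0.6],[0,0,0,10.45,0.6],[0,0,0,10.45,0.6]]]'; python3 -m pendant '[[[0,0,0,10.45,0.6],[0,0,0,10.45,0.6],[0,0,0,10.45,0.6],[0,0,0,10.45,0.6],[0,0,0,10.45,0.6]]]'; python3 -m pendant '[[[0,0,0,10.45,0.6],[0,0,0,10.45,0.6],[0,0,0,10.45,0.6],[0,0,0,10.45,0.6],[0,0,0,0,0.6]]]'
python3 - <<'E'
from h import *
report();need(knob_rest(),-25+PS);im,C=snap('wrist','w17')
E
```

```text
time_s: 36.98
position: [463.8, -4.9, 184.8]
tcp_rot: [0.703, 0.052, 0.707, -0.052]
contact_force: [1.9, -0.2, 0.4]
opening: 0.897
time_s: 37.6
position: [506.1, -117.6, 242.3]
tcp_rot: [0.683, 0.182, 0.684, -0.182]
contact_force: [0.2, 0.3, -0.1]
opening: 0.606
time_s: 38.22
position: [506.1, -116.6, 242.5]
tcp_rot: [0.534, 0.464, 0.534, -0.464]
contact_force: [-0.0, -0.1, -0.3]
opening: 0.601
time_s: 38.85
position: [506.1, -116.6, 242.6]
tcp_rot: [-0.335, -0.622, -0.336, 0.623]
contact_force: [-0.4, 0.8, 0.4]
opening: 0.605
38.85 [ 506.1 -116.6  242.6] F [-0.4  0.8  0.4] open 52.6 
T [[-0.001, 0.836, -0.549], [0.0, -0.549, -0.836], [-1.0, -0.001, 0.0]]
need tool xyz [65.6 -0.5  0. ] yaw now -33.3 turn 0.1
```

View pics/w17.png

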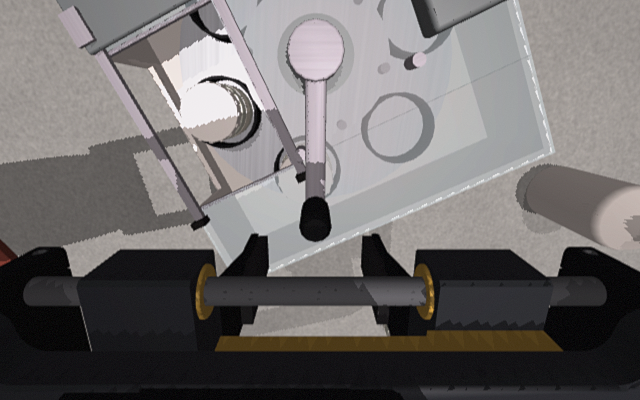

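```bash
python3 -m pendant '[[[0.033,-0.0005,0,0,0.6],[0.032,0,0,0,0.6],[0,0,0,0,0.15],[0,0,0,0,0.15],[0,0,0,0,0.15]]]' 40; python3 -m pendant '[[[0,0,0,0,0.15],[0,0,0,0,0.15],[0,0.0155,-0.001,-7.73,0.15]]]'; python3 -m pendant '[[[0,0.0155,-0.001,-7.73,0.15],[0,0.0155,-0.001,-7.73,0.15],[0,0.0155,-0.001,-7.73,0.15],[0,0.0155,-0.001,-7.73,0.15],[0,0.0155,-0.001,-7.73,0.15]]]'
```

```text
time_s: 39.52
position: [506.9, -116.8, 179.9]
tcp_rot: [0.336, 0.623, 0.335, -0.622]
contact_force: [-0.4, -0.7, 1.0]
opening: 0.342
time_s: 39.9
position: [519.6, -124.1, 179.4]
tcp_rot: [0.378, 0.598, 0.377, -0.598]
contact_force: [-0.8, 2.8, 6.6]
opening: 0.241
time_s: 40.52
position: [594.6, -132.8, 179.4]
tcp_rot: [0.554, 0.439, 0.555, -0.44]
contact_force: [-9.6, 2.4, 10.4]
opening: 0.238
```

```bash
python3 -m pendant '[[[0,0.0155,-0.001,-7.73,0.15],[0,0.0155,-0.001,-7.73,0.15],[0,0.0155,-0.001,-7.73,0.15],[0,0.012,-0.001,-6,0.15],[0,0.003,0,-1.5,0.15]]]'; python3 -m pendant '[[[0,0.004,0,0,0.15],[0,0.003,0,0,0.15],[0,0,0,0,0.15]]]'
python3 - <<'E'
from h import *
s,T=report();r=rd(s['position']);print(np.hypot(*r),np.degrees(np.arctan2(r[1],r[0])),np.degrees(np.arctan2(T[1,1],T[0,1]))-PS-90)
E
```

```text
time_s: 41.15
position: [648.4, -104.1, 179.4]
tcp_rot: [0.65, 0.277, 0.651, -0.278]
contact_force: [-6.5, -2.5, 8.5]
opening: 0.243
time_s: 41.52
position: [650.0, -102.7, 179.3]
tcp_rot: [0.648, 0.275, 0.652, -0.282]
contact_force: [-19.9, -11.1, 14.1]
opening: 0.239
41.52 [ 650.  -102.7  179.3] F [-19.9 -11.1  14.1] open 20.8 
T [[-0.009, 0.724, 0.69], [-0.006, 0.69, -0.724], [-1.0, -0.01, -0.002]]
115.45094966015725 -37.010312876178865 -37.92612822847521
```

```bash
python3 -m pendant '[[[0,-0.005,0,0,0.6],[0,0,0,0,0.7],[0,0,0,0,0.8],[-0.04,0,0,0,1],[-0.03,0,0,-9.5,1]]]'; python3 -m pendant '[[[0,0,0,-9.5,1],[0,0,0,-9.5,1],[0,0,0,-9.4,1],[0,0,0,0,1]]]';python3 - <<'E'
from h import *
report();need([553,-361,250],90+PS)
E
```

```text
time_s: 42.15
position: [650.6, -101.6, 248.7]
tcp_rot: [0.671, 0.222, 0.671, -0.222]
contact_force: [0.3, -0.4, 0.1]
opening: 0.724
time_s: 42.65
position: [650.4, -101.6, 247.7]
tcp_rot: [0.705, 0.053, 0.705, -0.052]
contact_force: [0.3, -0.4, -0.0]
opening: 0.997
42.65 [ 650.4 -101.6  247.7] F [ 0.3 -0.4 -0. ] open 86.7 
T [[0.0, 0.147, 0.989], [0.001, 0.989, -0.147], [-1.0, 0.001, 0.0]]
need tool xyz [  -2.5 -271.   -58.1] yaw now 81.5 turn -0.0
```

```bash
python3 -m pendant '[[[0,-0.055,-0.029,0,1],[0,-0.055,-0.029,0,1],[0,-0.055,0,0,1],[0,-0.055,0,0,1],[0,-0.051,0,0,1]]]';python3 -m pendant '[[[0,0,0,0,1],[0,0,0,0,1],[0,0,0,0,1]]]'
python3 - <<'E'
from h import *
report();im,C=snap('wrist','w18');snap('scene','s18')
print(onplane(C,(316,121),68))
E
```

```text
time_s: 43.28
position: [552.8, -363.4, 248.1]
tcp_rot: [0.705, 0.053, 0.705, -0.053]
contact_force: [1.0, 0.7, 0.1]
opening: 1.001
time_s: 43.65
position: [553.5, -360.4, 248.0]
tcp_rot: [0.705, 0.052, 0.705, -0.052]
contact_force: [0.9, 0.1, -0.9]
opening: 0.999
43.65 [ 553.5 -360.4  248. ] F [ 0.9  0.1 -0.9] open 86.9 
T [[0.0, 0.146, 0.989], [0.001, 0.989, -0.146], [-1.0, 0.001, 0.0]]
[ 491.66833519 -350.16337592   68.        ]
```

View pics/w18.png

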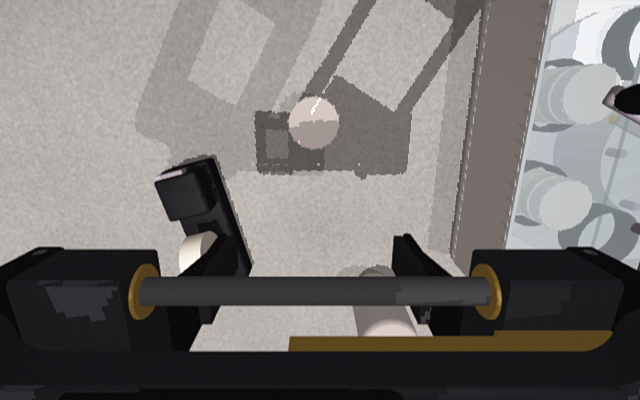

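View pics/s18.png

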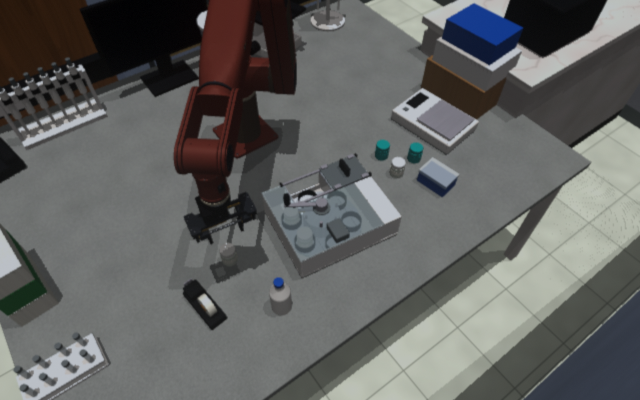

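Run:
```python
from h import *
C=cam('wrist');a=onplane(C,(313.5,122.5),68);print(a);need([*a[:2],55])
for p in((155,175),(205,157),(215,160),(250,270)): print(p,rd(onplane(C,p,50))-rd(a))
```

```text
[ 492.79341389 -353.07693983   68.        ]
need tool xyz [193.2  -1.5 -61.2] yaw now 81.6 
(155, 175) [  58.44616263 -176.9232547 ]
(205, 157) [  38.15807542 -119.12583863]
(215, 160) [  41.45862432 -108.44566089]
(250, 270) [177.21187843 -77.70878935]
```

```bash
python3 -m pendant '[[[0,-0.0015,-0.031,0,1],[0.02,0,-0.03,0,1],[0.055,0,0,0,1],[0.055,0,0,0,1],[0.04,0,0,0,1]]]' 30;python3 -m pendant '[[[0.023,0,0,0,1],[0,0,0,0,0.5],[0,0,0,0,0.5],[0,0,0,0,0.5],[0,0,0,0,0.5]]]';python3 -m pendant '[[[0,0,0,0,0.5],[0,0,0,0,0.5],[-0.04,0,0,0,0.5],[-0.05,0,0,0,0.5],[-0.05,0,0,0,0.5]]]';python3 -m pendant '[[[-0.04,0,0,0,0.5],[0,0,0,0,0.5],[0,0,0,0,0.5]]]'
python3 - <<'E'
from h import *
report();need([*wd([-105,0]),225],90+PS);im,C=snap('wrist','w19')
E
```

```text
time_s: 44.38
position: [491.8, -352.7, 75.8]
tcp_rot: [0.705, 0.052, 0.706, -0.051]
contact_force: [-0.1, 0.3, -0.5]
opening: 0.999
time_s: 45.0
position: [493.1, -354.8, 56.4]
tcp_rot: [0.706, 0.052, 0.705, -0.052]
contact_force: [0.3, 1.1, 0.7]
opening: 0.628
time_s: 45.62
position: [491.8, -354.1, 195.8]
tcp_rot: [0.705, 0.052, 0.706, -0.052]
contact_force: [0.6, -1.2, -0.4]
opening: 0.608
time_s: 46.0
position: [491.7, -354.0, 233.7]
tcp_rot: [0.705, 0.052, 0.706, -0.052]
contact_force: [0.1, 0.3, -2.8]
opening: 0.608
46.0 [ 491.7 -354.   233.7] F [ 0.1  0.3 -2.8] open 52.9 
T [[-0.001, 0.147, 0.989], [0.001, 0.989, -0.147], [-1.0, 0.001, -0.002]]
need tool xyz [  9.1 341.3 -77.6] yaw now 81.6 turn 0.0
```

View pics/w19.png

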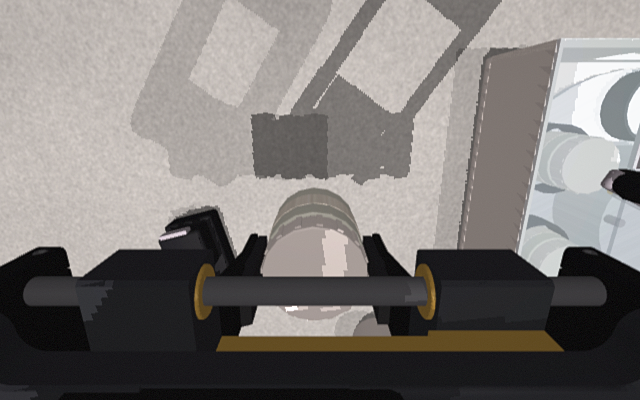

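```bash
python3 -m pendant '[[[0,0.04,-0.04,0,0.5],[0,0.05,-0.0376,0,0.5],[0,0.05,0,0,0.5],[0,0.05,0,0,0.5],[0,0.05,0,0,0.5]]]'
python3 -m pendant '[[[0,0.05,0,0,0.5],[0.009,0.0505,0,0,0.5],[0,0,0,0,0.5],[0,0,0,0,0.5],[0,0,0,0,0.5]]]'
python3 - <<'E'
from h import *
report();need([*wd([-105,0]),86],90+PS);im,C=snap('wrist','w20')
E
```

```text
time_s: 46.68
position: [449.7, -103.8, 233.0]
tcp_rot: [0.704, 0.053, 0.706, -0.052]
contact_force: [0.6, 0.1, -2.0]
opening: 0.61
time_s: 47.3
position: [465.3, -7.3, 225.5]
tcp_rot: [0.705, 0.053, 0.705, -0.053]
contact_force: [0.2, -0.8, -1.3]
opening: 0.606
47.3 [465.3  -7.3 225.5] F [ 0.2 -0.8 -1.3] open 52.7 
T [[-0.001, 0.148, 0.989], [-0.0, 0.989, -0.148], [-1.0, -0.0, -0.001]]
need tool xyz [139.5   2.3  -0.4] yaw now 81.5 turn -0.1
```

View pics/w20.png

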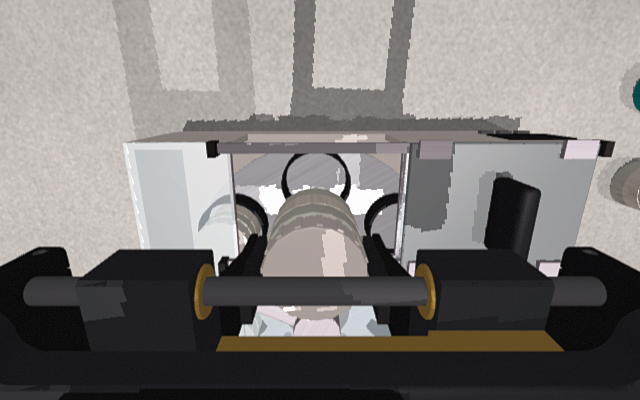

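```bash
python3 -m pendant '[[[0.04,0.002,0.0,0,0.5],[0.04,0,0,0,0.5],[0.03,0,0,0,0.5],[0.01,0,0,0,0.5],[0,0,0,0,0.5]]]';python3 -m pendant '[[[0.008,0,0,0,0.5],[0.007,0,0,0,0.5],[0.002,0,0,0,0.5],[0,0,0,0,0.5]]]';python3 -m pendant '[[[0.002,0,0,0,0.5],[0.001,0,0,0,0.5],[0,0,0,0,0.5]]]'
```

```text
time_s: 47.98
position: [465.8, -4.9, 106.1]
tcp_rot: [0.705, 0.052, 0.705, -0.052]
contact_force: [0.2, -0.7, -0.4]
opening: 0.608
time_s: 48.48
position: [465.8, -4.2, 89.0]
tcp_rot: [0.705, 0.052, 0.705, -0.052]
contact_force: [0.6, -0.2, -0.5]
opening: 0.606
time_s: 48.85
position: [465.9, -4.2, 86.3]
tcp_rot: [0.705, 0.052, 0.705, -0.052]
contact_force: [-0.8, 0.0, 1.7]
opening: 0.605
```

```bash
python3 -m pendant '[[[0.001,-0.0005,0,0,0.5],[0.001,0,0,0,0.5],[0,0,0,0,0.5]]]'
```

```text
time_s: 49.22
position: [466.2, -4.3, 86.2]
tcp_rot: [0.705, 0.052, 0.705, -0.052]
contact_force: [-9.1, 3.1, 19.4]
opening: 0.61
```

Seated at the same height. Release and index.

```bash
python3 -m pendant '[[[-0.002,0,0,0,0.9],[0,0,0,0,0.9],[0,0,0,0,0.9],[-0.04,0,0,0,0.9],[-0.06,0,0,0,0.9]]]';python3 -m pendant '[[[-0.057,0,0,0,0.6],[0,-0.05,0.028,0,0.6],[0,-0.0548,0.0285,0,0.6],[0,0,0,10.45,0.6],[0,0,0,10.45,0.6]]]'; python3 -m pendant '[[[0,0,0,10.45,0.6],[0,0,0,10.45,0.6],[0,0,0,10.45,0.6],[0,0,0,10.45,0.6],[0,0,0,10.45,0.6]]]'; python3 -m pendant '[[[0,0,0,10.45,0.6],[0,0,0,10.45,0.6],[0,0,0,10.45,0.6],[0,0,0,10.45,0.6],[0,0,0,0,0.6]]]'
python3 - <<'E'
from h import *
report();need(knob_rest(),-25+PS);im,C=snap('wrist','w21')
E
```

```text
time_s: 49.85
position: [463.9, -4.5, 184.8]
tcp_rot: [0.703, 0.052, 0.707, -0.052]
contact_force: [1.0, 0.1, 0.9]
opening: 0.897
time_s: 50.48
position: [506.2, -117.8, 242.3]
tcp_rot: [0.683, 0.182, 0.684, -0.182]
contact_force: [1.0, -0.0, 0.3]
opening: 0.603
time_s: 51.1
position: [506.1, -116.8, 242.5]
tcp_rot: [0.534, 0.464, 0.534, -0.464]
contact_force: [-0.7, 0.4, -0.3]
opening: 0.594
time_s: 51.72
position: [506.2, -116.8, 242.6]
tcp_rot: [-0.336, -0.622, -0.336, 0.622]
contact_force: [-0.8, -0.3, 0.3]
opening: 0.602
51.73 [ 506.2 -116.8  242.6] F [-0.8 -0.3  0.3] open 52.4 
T [[-0.001, 0.836, -0.549], [0.0, -0.549, -0.836], [-1.0, -0.001, 0.0]]
need tool xyz [65.6 -0.7 -0.1] yaw now -33.3 turn 0.2
```

View pics/w21.png

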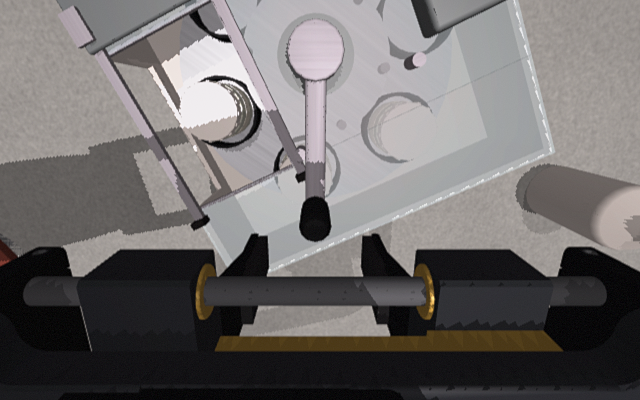

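```bash
python3 -m pendant '[[[0.033,-0.0007,0,0,0.6],[0.032,0,0,0,0.6],[0,0,0,0,0.15],[0,0,0,0,0.15],[0,0,0,0,0.15]]]' 40; python3 -m pendant '[[[0,0,0,0,0.15],[0,0,0,0,0.15],[0,0.0155,-0.001,-7.73,0.15]]]'; python3 -m pendant '[[[0,0.0155,-0.001,-7.73,0.15],[0,0.0155,-0.001,-7.73,0.15],[0,0.0155,-0.001,-7.73,0.15],[0,0.0155,-0.001,-7.73,0.15],[0,0.0155,-0.001,-7.73,0.15]]]'
```

```text
time_s: 52.4
position: [506.8, -116.8, 179.9]
tcp_rot: [0.336, 0.623, 0.335, -0.622]
contact_force: [-0.1, -0.4, 0.4]
opening: 0.342
time_s: 52.78
position: [519.5, -124.1, 179.4]
tcp_rot: [0.378, 0.598, 0.377, -0.598]
contact_force: [-0.3, 1.9, 4.7]
opening: 0.244
time_s: 53.4
position: [594.5, -132.9, 179.4]
tcp_rot: [0.554, 0.439, 0.555, -0.44]
contact_force: [-9.2, 2.0, 10.8]
opening: 0.241
```

```bash
python3 -m pendant '[[[0,0.0155,-0.001,-7.73,0.15],[0,0.0155,-0.001,-7.73,0.15],[0,0.0155,-0.001,-7.73,0.15],[0,0.012,-0.001,-6,0.15],[0,0.003,0,-1.5,0.15]]]'; python3 -m pendant '[[[0,0.004,0,0,0.15],[0,0.003,0,0,0.15],[0,0,0,0,0.15]]]'
python3 - <<'E'
from h import *
s,T=report();r=rd(s['position']);print(np.hypot(*r),np.degrees(np.arctan2(r[1],r[0])),np.degrees(np.arctan2(T[1,1],T[0,1]))-PS-90)
E
```

```text
time_s: 54.02
position: [648.4, -104.1, 179.4]
tcp_rot: [0.65, 0.277, 0.65, -0.278]
contact_force: [-6.9, -2.4, 8.8]
opening: 0.243
time_s: 54.4
position: [650.0, -102.7, 179.3]
tcp_rot: [0.648, 0.275, 0.652, -0.281]
contact_force: [-17.9, -12.4, 12.6]
opening: 0.241
54.4 [ 650.  -102.7  179.3] F [-17.9 -12.4  12.6] open 21.0 
T [[-0.008, 0.724, 0.69], [-0.006, 0.69, -0.724], [-1.0, -0.01, -0.001]]
115.48122275320993 -37.0092198727526 -37.90781360213368
```

```bash
python3 -m pendant '[[[0,-0.005,0,0,0.6],[0,0,0,0,0.7],[0,0,0,0,0.8],[-0.04,0,0,0,1],[-0.03,0,0,-9.5,1]]]'; python3 -m pendant '[[[0,0,0,-9.5,1],[0,0,0,-9.5,1],[0,0,0,-9.4,1],[0,0,0,0,1]]]';python3 - <<'E'
from h import *
report();need([596,356,250],90+PS)
im,C=snap('scene','s22');crop(im,'s22a',260,120,480,290,3.5)
E
```

```text
time_s: 55.02
position: [650.4, -101.5, 248.6]
tcp_rot: [0.671, 0.222, 0.671, -0.222]
contact_force: [0.3, -0.4, 0.1]
opening: 0.724
time_s: 55.52
position: [650.3, -101.5, 247.7]
tcp_rot: [0.705, 0.052, 0.705, -0.052]
contact_force: [0.3, -0.4, -0.1]
opening: 0.996
55.52 [ 650.3 -101.5  247.7] F [ 0.3 -0.4 -0.1] open 86.6 
T [[0.0, 0.147, 0.989], [0.001, 0.989, -0.147], [-1.0, 0.001, 0.0]]
need tool xyz [  -2.   444.5 -121. ] yaw now 81.5 turn 0.0
```

View pics/s22a.png

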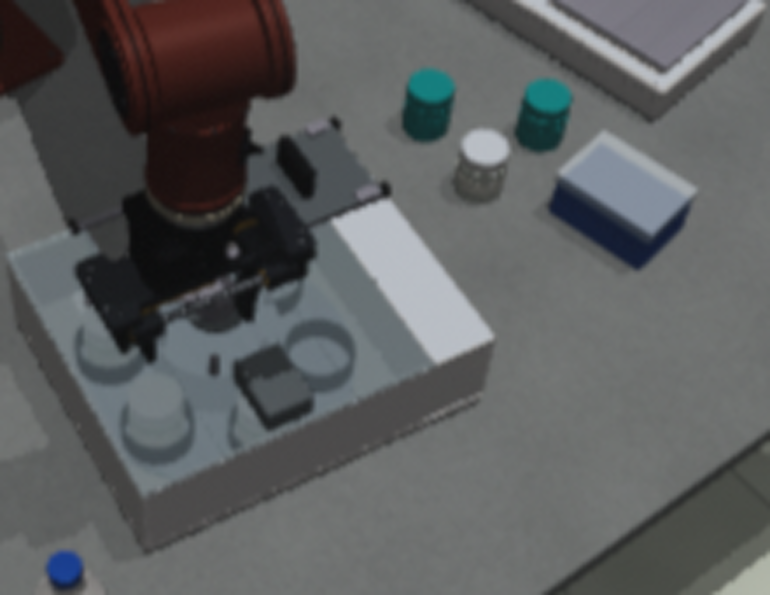

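```bash
python3 - <<'E'
from h import *
S=cam('scene');f=lambda x,y:(x/3.5+260-.35,y/3.5+120-.35)
d=onplane(S,f(484,148),68);print('D',d)
for n,p,z in(('t1',(430,86),68),('t2',(546,98),68),('box',(554,185),68),('box',(604,134),68),('box',(695,190),68),('box',(644,238),68)):
    q=onplane(S,f(*p),z);print(n,q[:2].round(1),(rd(q)-rd(d)).round(1))
E
python3 -m pendant '[[[0,0.055,-0.03,0,1],[0,0.055,-0.03,0,1],[0,0.055,-0.03,0,1],[0,0.055,-0.031,0,1],[0,0.055,0,0,1]]]'
python3 -m pendant '[[[0,0.055,0,0,1],[0,0.055,0,0,1],[0,0.0595,0,0,1],[0,0,0,0,1],[0,0,0,0,1]]]';python3 -m pendant '[[[0,0,0,0,1],[0,0,0,0,1]]]'
python3 - <<'E'
from h import *
report();im,C=snap('wrist','w22')
E
```

```text
D [536.29551472 364.7536117   68.        ]
t1 [430.6 378.1] [-106.5   -2.3]
t2 [520.7 471.2] [-31.1 103. ]
box [620.1 390. ] [79.1 37.3]
box [598.  485.5] [ 43.3 128.5]
box [713.5 507.4] [154.3 167.2]
box [728.7 415.9] [182.8  78.9]
time_s: 56.2
position: [569.2, 188.8, 248.3]
tcp_rot: [0.705, 0.053, 0.705, -0.053]
contact_force: [1.8, 0.3, -0.4]
opening: 0.999
time_s: 56.82
position: [595.4, 354.2, 247.4]
tcp_rot: [0.705, 0.052, 0.705, -0.053]
contact_force: [0.2, 0.1, 0.1]
opening: 1.0
time_s: 57.08
position: [596.0, 352.9, 248.6]
tcp_rot: [0.705, 0.053, 0.705, -0.053]
contact_force: [0.9, -0.3, -1.1]
opening: 1.0
57.08 [596.  352.9 248.6] F [ 0.9 -0.3 -1.1] open 87.0 
T [[0.001, 0.149, 0.989], [0.0, 0.989, -0.149], [-1.0, 0.0, 0.001]]
```

View pics/w22.png

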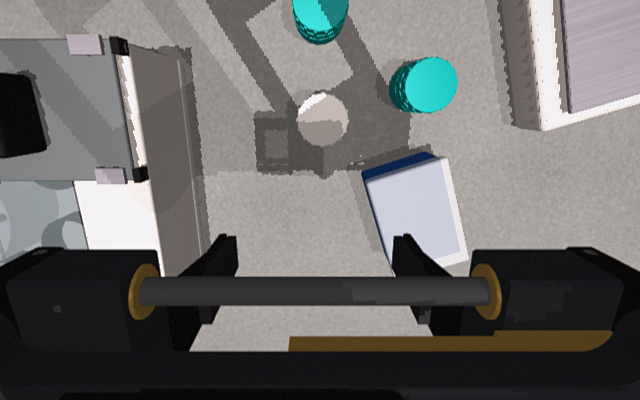

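Run:
```python
from h import *
C=cam('wrist');a=onplane(C,(322,119),68);print(a);need([*a[:2],55])
for p in((365,180),(432,152)): print(p,rd(onplane(C,p,68))-rd(a))
```

```text
[533.3226482  369.63272921  68.        ]
need tool xyz [193.5   7.  -64.6] yaw now 81.5 
(365, 180) [63.11032191 46.14442096]
(432, 152) [ 33.36708778 114.30371909]
```

```bash
python3 -m pendant '[[[0,0.005,-0.032,0,1],[0.02,0,-0.031,0,1],[0.055,0,0,0,1],[0.055,0,0,0,1],[0.04,0,0,0,1]]]' 30;python3 -m pendant '[[[0.023,0,0,0,1],[0,0,0,0,0.5],[0,0,0,0,0.5],[0,0,0,0,0.5],[0,0,0,0,0.5]]]';python3 -m pendant '[[[0,0,0,0,0.5],[0,0,0,0,0.5],[-0.04,0,0,0,0.5],[-0.05,0,0,0,0.5],[-0.05,0,0,0,0.5]]]';python3 -m pendant '[[[-0.04,0,0,0,0.5],[0,0,0,0,0.5],[0,0,0,0,0.5]]]'
python3 - <<'E'
from h import *
report();need([*wd([-105,0]),225],90+PS);im,C=snap('wrist','w23')
E
```

```text
time_s: 57.75
position: [533.2, 367.2, 75.8]
tcp_rot: [0.705, 0.052, 0.706, -0.053]
contact_force: [0.2, 0.1, -0.2]
opening: 1.003
time_s: 58.38
position: [534.9, 368.8, 56.6]
tcp_rot: [0.706, 0.052, 0.704, -0.051]
contact_force: [-0.4, -0.5, -0.1]
opening: 0.627
time_s: 59.0
position: [533.4, 368.0, 195.6]
tcp_rot: [0.705, 0.052, 0.706, -0.052]
contact_force: [0.6, -0.3, -1.6]
opening: 0.608
time_s: 59.38
position: [533.4, 368.0, 233.5]
tcp_rot: [0.705, 0.052, 0.706, -0.052]
contact_force: [-0.2, -1.2, -1.5]
opening: 0.608
59.38 [533.4 368.  233.5] F [-0.2 -1.2 -1.5] open 52.9 
T [[-0.002, 0.146, 0.989], [-0.001, 0.989, -0.146], [-1.0, -0.001, -0.002]]
need tool xyz [   9.  -378.9  -12.9] yaw now 81.6 turn 0.0
```

View pics/w23.png

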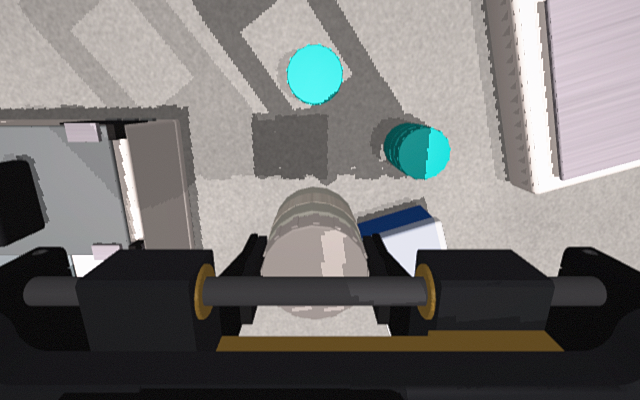

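```bash
python3 -m pendant '[[[-0.02,-0.03,-0.006,0,0.5],[0,-0.055,-0.006,0,0.5],[0,-0.06,0,0,0.5],[0,-0.06,0,0,0.5],[0,-0.06,0,0,0.5]]]'
python3 -m pendant '[[[0,-0.057,0,0,0.5],[0.015,-0.057,0,0,0.5],[0.013,0,0,0,0.5],[0,0,0,0,0.5],[0,0,0,0,0.5]]]'
python3 - <<'E'
from h import *
report();need([*wd([-105,0]),86],90+PS);im,C=snap('wrist','w24')
E
```

```text
time_s: 60.05
position: [481.7, 106.2, 252.7]
tcp_rot: [0.704, 0.051, 0.706, -0.052]
contact_force: [0.1, -0.0, -2.1]
opening: 0.612
time_s: 60.68
position: [466.7, -3.6, 226.7]
tcp_rot: [0.705, 0.051, 0.706, -0.051]
contact_force: [0.7, -0.0, -1.5]
opening: 0.61
60.67 [466.7  -3.6 226.7] F [ 0.7 -0.  -1.5] open 53.1 
T [[-0.001, 0.145, 0.989], [0.001, 0.989, -0.145], [-1.0, 0.0, -0.001]]
need tool xyz [140.7  -1.6  -1.2] yaw now 81.7 turn 0.1
```

View pics/w24.png

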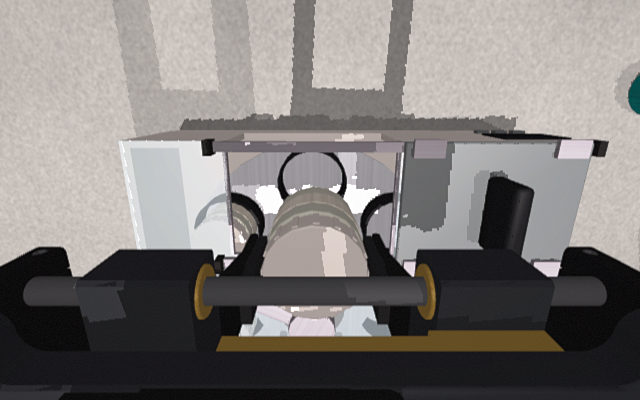

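```bash
python3 -m pendant '[[[0.04,-0.001,-0.001,0,0.5],[0.04,0,0,0,0.5],[0.03,0,0,0,0.5],[0.01,0,0,0,0.5],[0,0,0,0,0.5]]]';python3 -m pendant '[[[0.008,0,0,0,0.5],[0.007,0,0,0,0.5],[0.002,0,0,0,0.5],[0,0,0,0,0.5]]]';python3 -m pendant '[[[0.002,0,0,0,0.5],[0.001,0,0,0,0.5],[0,0,0,0,0.5]]]'
```

```text
time_s: 61.35
position: [465.8, -5.0, 107.3]
tcp_rot: [0.705, 0.051, 0.705, -0.051]
contact_force: [0.2, 0.1, -0.0]
opening: 0.606
time_s: 61.85
position: [465.5, -5.7, 90.0]
tcp_rot: [0.705, 0.052, 0.705, -0.052]
contact_force: [0.3, -0.0, -0.9]
opening: 0.605
time_s: 62.22
position: [465.5, -5.7, 87.0]
tcp_rot: [0.705, 0.052, 0.705, -0.052]
contact_force: [0.0, 0.8, -1.4]
opening: 0.606
```

```bash
python3 -m pendant '[[[0.001,0.0005,0,0,0.5],[0.001,0,0,0,0.5],[0,0,0,0,0.5]]]';python3 -m pendant '[[[0.001,0,0,0,0.5],[0,0,0,0,0.5]]]'
```

```text
time_s: 62.6
position: [465.9, -5.4, 86.4]
tcp_rot: [0.705, 0.052, 0.705, -0.052]
contact_force: [-5.3, 0.5, 10.4]
opening: 0.604
time_s: 62.85
position: [466.0, -5.4, 86.3]
tcp_rot: [0.705, 0.052, 0.705, -0.052]
contact_force: [-9.2, 1.5, 18.9]
opening: 0.606
```

```bash
python3 -m pendant '[[[-0.002,0,0,0,0.9],[0,0,0,0,0.9],[0,0,0,0,0.9],[-0.04,0,0,0,0.9],[-0.06,0,0,0,0.9]]]';python3 -m pendant '[[[-0.057,0,0,0,0.6],[0,-0.05,0.028,0,0.6],[0,-0.0538,0.0285,0,0.6],[0,0,0,10.45,0.6],[0,0,0,10.45,0.6]]]'; python3 -m pendant '[[[0,0,0,10.45,0.6],[0,0,0,10.45,0.6],[0,0,0,10.45,0.6],[0,0,0,10.45,0.6],[0,0,0,10.45,0.6]]]'; python3 -m pendant '[[[0,0,0,10.45,0.6],[0,0,0,10.45,0.6],[0,0,0,10.45,0.6],[0,0,0,10.45,0.6],[0,0,0,0,0.6]]]'
python3 - <<'E'
from h import *
report();need(knob_rest(),-25+PS);im,C=snap('wrist','w25')
E
```

```text
time_s: 63.48
position: [463.8, -4.8, 184.8]
tcp_rot: [0.703, 0.052, 0.707, -0.052]
contact_force: [0.6, -0.2, -0.1]
opening: 0.894
time_s: 64.1
position: [506.2, -117.0, 242.3]
tcp_rot: [0.683, 0.182, 0.684, -0.182]
contact_force: [-1.3, -0.2, 0.1]
opening: 0.606
time_s: 64.72
position: [506.2, -116.0, 242.5]
tcp_rot: [0.534, 0.463, 0.534, -0.464]
contact_force: [0.5, -0.3, 0.1]
opening: 0.599
time_s: 65.35
position: [506.2, -116.0, 242.6]
tcp_rot: [-0.336, -0.622, -0.336, 0.622]
contact_force: [0.1, -0.4, 1.2]
opening: 0.601
65.35 [ 506.2 -116.   242.6] F [ 0.1 -0.4  1.2] open 52.3 
T [[-0.001, 0.836, -0.549], [0.0, -0.549, -0.836], [-1.0, -0.001, 0.0]]
need tool xyz [65.6 -0.3  0.6] yaw now -33.3 turn 0.2
```

View pics/w25.png

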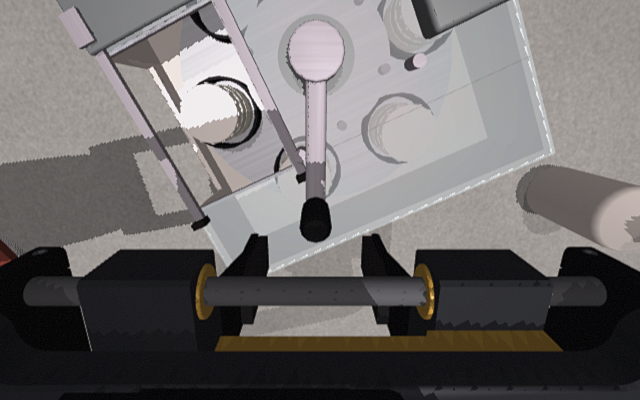

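```bash
python3 -m pendant '[[[0.033,-0.0003,0.0005,0,0.6],[0.032,0,0,0,0.6],[0,0,0,0,0.15],[0,0,0,0,0.15],[0,0,0,0,0.15]]]' 40; python3 -m pendant '[[[0,0,0,0,0.15],[0,0,0,0,0.15],[0,0.0155,-0.001,-7.73,0.15]]]'; python3 -m pendant '[[[0,0.0155,-0.001,-7.73,0.15],[0,0.0155,-0.001,-7.73,0.15],[0,0.0155,-0.001,-7.73,0.15],[0,0.0155,-0.001,-7.73,0.15],[0,0.0155,-0.001,-7.73,0.15]]]'
```

```text
time_s: 66.03
position: [506.9, -116.8, 179.9]
tcp_rot: [0.336, 0.623, 0.335, -0.622]
contact_force: [0.3, 1.0, 0.0]
opening: 0.348
time_s: 66.4
position: [519.6, -124.1, 179.4]
tcp_rot: [0.378, 0.598, 0.377, -0.598]
contact_force: [-0.8, 2.2, 5.6]
opening: 0.242
time_s: 67.03
position: [594.6, -132.9, 179.4]
tcp_rot: [0.554, 0.439, 0.555, -0.44]
contact_force: [-8.1, 2.5, 11.2]
opening: 0.239
```

```bash
python3 -m pendant '[[[0,0.0155,-0.001,-7.73,0.15],[0,0.0155,-0.001,-7.73,0.15],[0,0.0155,-0.001,-7.73,0.15],[0,0.012,-0.001,-6,0.15],[0,0.003,0,-1.5,0.15]]]'; python3 -m pendant '[[[0,0.004,0,0,0.15],[0,0.003,0,0,0.15],[0,0,0,0,0.15]]]'
python3 - <<'E'
from h import *
s,T=report();r=rd(s['position']);print(np.hypot(*r),np.degrees(np.arctan2(r[1],r[0])),np.degrees(np.arctan2(T[1,1],T[0,1]))-PS-90)
E
```

```text
time_s: 67.65
position: [648.4, -104.0, 179.4]
tcp_rot: [0.65, 0.277, 0.651, -0.278]
contact_force: [-6.5, -1.4, 8.9]
opening: 0.24
time_s: 68.03
position: [650.0, -102.7, 179.3]
tcp_rot: [0.648, 0.275, 0.652, -0.281]
contact_force: [-19.0, -11.4, 14.1]
opening: 0.243
68.03 [ 650.  -102.7  179.3] F [-19.  -11.4  14.1] open 21.1 
T [[-0.008, 0.724, 0.69], [-0.006, 0.69, -0.724], [-1.0, -0.01, -0.002]]
115.45050571133841 -36.98819395338246 -37.88701651839311
```

```bash
python3 -m pendant '[[[0,-0.005,0,0,0.6],[0,0,0,0,0.7],[0,0,0,0,0.8],[-0.04,0,0,0,0.8],[-0.05,0,0,-9.5,0.8]]]'; python3 -m pendant '[[[-0.03,0,0,-9.5,0.8],[0,0,0,-9.5,0.8],[0,0,0,-9.4,0.8],[0,0,0,0,0.8]]]';python3 - <<'E'
from h import *
report();need([491,137.3,240],90+PS)
im,C=snap('scene','s26');crop(im,'s26a',170,120,480,330,2.5)
im,C=snap('side','d26')
E
```

```text
time_s: 68.65
position: [649.4, -101.2, 266.6]
tcp_rot: [0.67, 0.222, 0.673, -0.221]
contact_force: [0.3, 0.5, 0.3]
opening: 0.723
time_s: 69.15
position: [650.4, -101.5, 297.7]
tcp_rot: [0.705, 0.052, 0.705, -0.052]
contact_force: [-0.1, 1.4, 0.3]
opening: 0.801
69.15 [ 650.4 -101.5  297.7] F [-0.1  1.4  0.3] open 69.7 
T [[0.0, 0.147, 0.989], [0.001, 0.989, -0.147], [-1.0, 0.001, 0.0]]
need tool xyz [  57.8  212.8 -192.7] yaw now 81.6 turn 0.0
```

View pics/s26a.png

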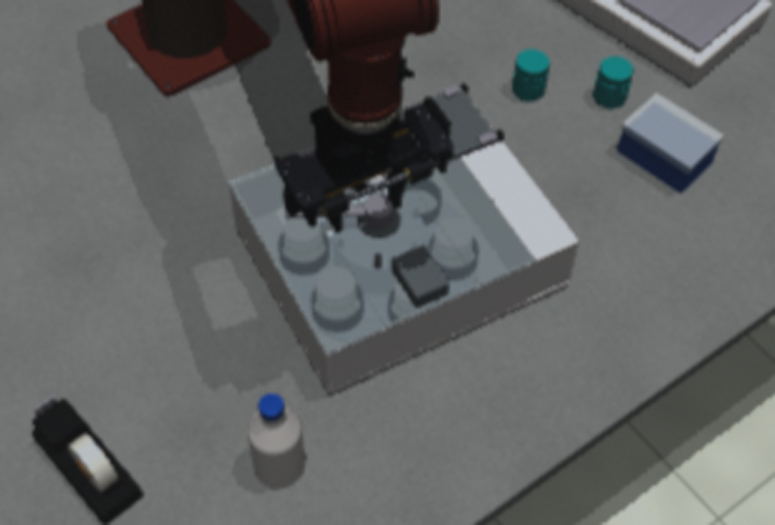

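View pics/d26.png

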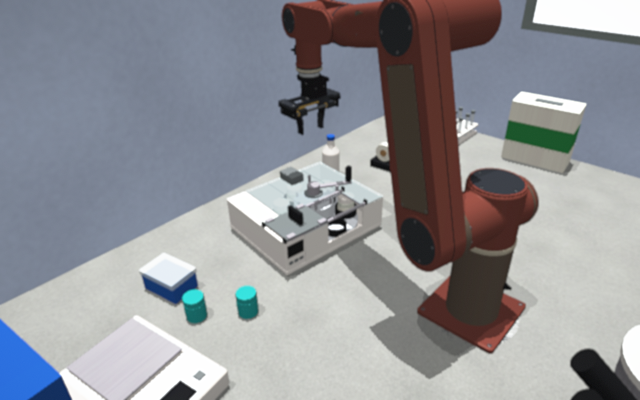

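```bash
python3 -m pendant '[[[0,0.053,-0.048,0,0.6],[0,0.053,-0.048,0,0.6],[0,0.053,-0.048,0,0.6],[0,0.054,-0.0487,0,0.6],[0.05,0,0,0,0.6]]]';python3 -m pendant '[[[0,0,0,0,0.6],[0,0,0,0,0.6]]]'
python3 - <<'E'
from h import *
report();need([491,137.3,154],90+PS);im,C=snap('wrist','w27')
E
```

```text
time_s: 69.88
position: [512.4, 109.5, 252.5]
tcp_rot: [0.709, 0.052, 0.702, -0.05]
contact_force: [0.7, -0.4, 0.1]
opening: 0.601
time_s: 70.12
position: [511.9, 105.3, 249.2]
tcp_rot: [0.705, 0.052, 0.705, -0.052]
contact_force: [0.6, -0.0, 0.9]
opening: 0.598
70.12 [511.9 105.3 249.2] F [ 0.6 -0.   0.9] open 52.0 
T [[0.001, 0.148, 0.989], [0.0, 0.989, -0.148], [-1.0, 0.0, 0.001]]
need tool xyz [ 95.2  28.5 -25.4] yaw now 81.5 turn -0.0
```

View pics/w27.png

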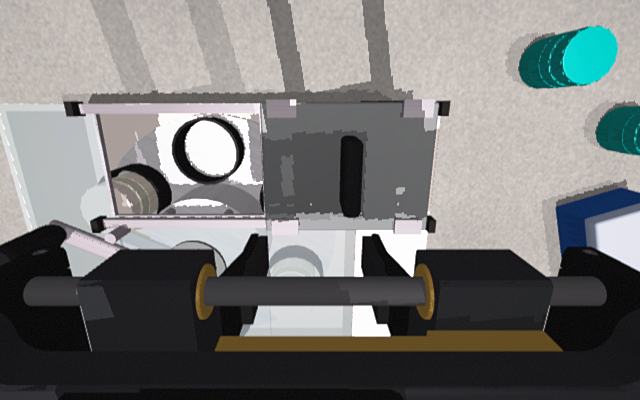

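```bash
python3 -m pendant '[[[0,0.0285,-0.0254,0,0.6],[0,0,0,0,0.6],[0.04,0,0,0,0.6],[0,0,0,0,0.6]]]'
python3 - <<'E'
from h import *
report();need([491,137.3,154],90+PS);im,C=snap('wrist','w28')
E
```

```text
time_s: 70.68
position: [489.2, 136.5, 206.3]
tcp_rot: [0.704, 0.052, 0.707, -0.053]
contact_force: [0.2, -0.5, -0.1]
opening: 0.605
70.67 [489.2 136.5 206.3] F [ 0.2 -0.5 -0.1] open 52.6 
T [[-0.004, 0.147, 0.989], [-0.001, 0.989, -0.147], [-1.0, -0.001, -0.004]]
need tool xyz [52.3  1.1  1.9] yaw now 81.5 turn -0.0
```

View pics/w28.png

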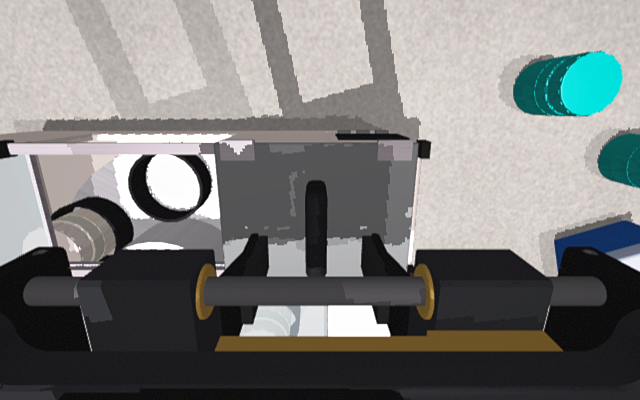

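Bar centred (316) between the fingers. Descend, grip, and slide shut.

```bash
python3 -m pendant '[[[0.027,0.001,0,0,0.6],[0.026,0,0,0,0.6],[0,0,0,0,0.05],[0,0,0,0,0.05],[0,0,0,0,0.05]]]' 20;python3 -m pendant '[[[0,0,0,0,0.05],[0,0,0,0,0.05],[0,0,0,0,0.05],[0,0,0,0,0.05]]]';python3 -m pendant '[[[0,-0.012,0,0,0.05],[0,-0.02,0,0,0.05],[0,-0.025,0,0,0.05],[0,-0.025,0,0,0.05],[0,-0.025,0,0,0.05]]]'
```

```text
time_s: 71.35
position: [491.7, 138.6, 157.0]
tcp_rot: [0.706, 0.052, 0.704, -0.052]
contact_force: [0.0, -0.7, -0.1]
opening: 0.342
time_s: 71.85
position: [490.6, 137.1, 155.9]
tcp_rot: [0.705, 0.051, 0.705, -0.053]
contact_force: [-1.3, -6.3, 4.0]
opening: 0.159
time_s: 72.47
position: [475.1, 32.2, 155.9]
tcp_rot: [0.706, 0.052, 0.705, -0.051]
contact_force: [1.7, 2.0, 3.2]
opening: 0.162
```

```bash
python3 -m pendant '[[[0,-0.018,0,0,0.05],[0,-0.01,0,0,0.05],[0,-0.006,0,0,0.05],[0,0,0,0,0.05]]]'
python3 - <<'E'
from h import *
report();need([469.5,-6.1,154],90+PS)
E
```

```text
time_s: 72.97
position: [470.1, -1.9, 155.9]
tcp_rot: [0.706, 0.052, 0.705, -0.052]
contact_force: [-2.1, -1.3, 6.9]
opening: 0.159
72.97 [470.1  -1.9 155.9] F [-2.1 -1.3  6.9] open 13.8 
T [[0.001, 0.146, 0.989], [-0.001, 0.989, -0.146], [-1.0, -0.001, 0.001]]
need tool xyz [ 1.9 -4.3  0.1] yaw now 81.6 turn 0.0
```

```bash
python3 -m pendant '[[[0,-0.004,0,0,0.05],[0,-0.003,0,0,0.05],[0,0,0,0,0.05]]]';python3 -m pendant '[[[0,-0.002,0,0,0.05],[0,-0.001,0,0,0.05],[0,0,0,0,0.05]]]'
```

```text
time_s: 73.35
position: [469.4, -6.4, 155.9]
tcp_rot: [0.706, 0.053, 0.705, -0.051]
contact_force: [0.5, 7.7, 5.7]
opening: 0.159
time_s: 73.72
position: [469.4, -6.6, 155.9]
tcp_rot: [0.706, 0.055, 0.704, -0.049]
contact_force: [3.9, 18.9, 5.5]
opening: 0.159
```

```bash
python3 -m pendant '[[[0,0.003,0,0,0.4],[0,0.001,0,0,0.5],[0,0,0,0,0.5],[0,0,0,0,0.5],[-0.03,0,0,0,0.5]]]';python3 -m pendant '[[[-0.05,0,0,0,0.6],[-0.06,0,0,0,0.6],[0,0.0,0.04,0,0.6],[0,0,0,0,0.6],[0,0,0,0,0.6]]]';python3 - <<'E'
from h import *
report();im,C=snap('wrist','w29');snap('scene','s29')
S=cam('wrist')
print(proj(C,[469.4,-6.6,169]))
E
```

```text
time_s: 74.35
position: [466.8, -6.8, 182.8]
tcp_rot: [0.703, 0.052, 0.707, -0.052]
contact_force: [-0.1, -0.4, -1.3]
opening: 0.497
time_s: 74.97
position: [507.6, -12.7, 293.9]
tcp_rot: [0.704, 0.052, 0.706, -0.052]
contact_force: [0.5, -0.1, -0.2]
opening: 0.6
74.97 [507.6 -12.7 293.9] F [ 0.5 -0.1 -0.2] open 52.2 
T [[-0.003, 0.146, 0.989], [0.0, 0.989, -0.146], [-1.0, 0.0, -0.003]]
[315.65172081 153.53055728]
```

View pics/w29.png

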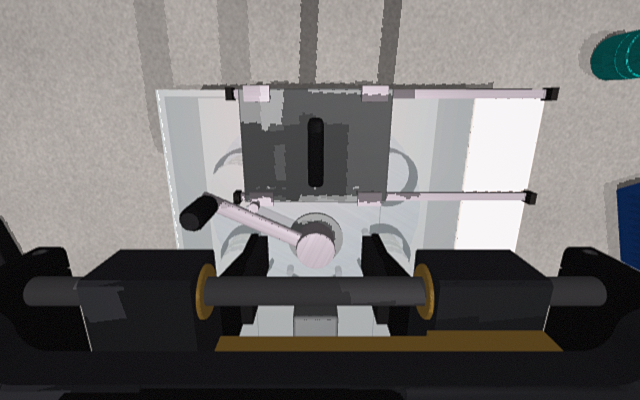

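View pics/s29.png

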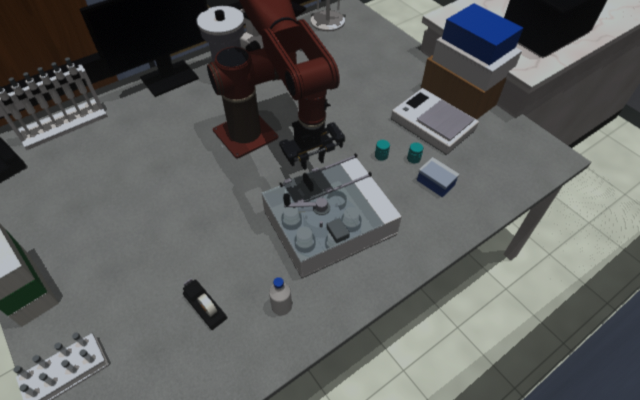

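Run:
```python
from h import *
report();close_job()
```

```text
75.08 [507.4 -12.6 294.2] F [-0.3  0.2  0. ] open 52.0 
T [[-0.002, 0.146, 0.989], [0.0, 0.989, -0.146], [-1.0, 0.0, -0.002]]
the job is handed in; nothing more can be done
```

I loaded the four jars I found on the bench into the reader, closed it up and handed the job in at 75 s.

**What was done:** I slid the shield open to its stop and indexed an empty pocket into the port. Each jar was set down until the force rose and was then moved on with one full lever stroke, with the lever let go each time. After the last jar I slid the shield shut to its stop.

**Last checks:**
- **Jars:** The bottom was felt at a TCP height of 85–86.5 mm, as expected, for all four. Three show upright in their pockets. The fourth is mostly hidden behind the grey block on the roof, so I only saw part of it after the last stroke.
- **Shield:** It is against its shut stop, 145 mm from the open stop, and the wrist picture agrees.
- **Lever:** It is back at rest in the picture.
- **Bench:** No jar is left, and the tip box, tape dispenser and wash bottle look unmoved by eye. I did not measure them again.
- **Robot:** It hangs free above the reader with no contact force.

**What did not go as planned:**
- **First lever stroke:** It was short because the knob slipped back between the fingers. I let go and made it up with a full stroke, turning the gripper along with the lever.
- **Last jar's position:** The scene and wrist pictures disagreed by about 5 mm. The grasp and the placing were still good.

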